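# Put three mixed-up microscope supplies back on their own coasters

### The arm

A 6-joint arm with a two-finger parallel gripper is mounted at the origin on the work surface; the furniture and walls round the work are solid. World frame = base frame: x ahead of the robot, y to its left, z up, the work surface at z = 0. Lengths are in m, angles in rad, forces in N, time in s.
With the tool pointing down it reaches from about 0.25 to 0.725 m from the base axis. Payload 4 kg.
Tool frame: the origin (TCP) lies midway between the tips of the shut fingers; the grasp point (between the pads) lies 19 mm behind it; z points along the fingers, y is the direction in which the jaws open and shut (so a half turn about z gives the same grasp; the last joint's range is limited). The gripper opens to 85 mm and grips with 20 to 120 N. Pads are 22 mm wide; open, the fingers measure 114 mm over their backs; the gripper's body (76 mm by 85 mm) begins 54 mm behind the grasp point. The pads swing forward as they close: fully open they stand 13 mm farther back than shut.
Start: joints at [-1.154, 0.241, 0.005, 1.335, 0, 1.571], TCP at [0.202, -0.457, 0.231] pointing down, gripper open.
Joint ranges: [-2.72, 2.72], [-1.05, 1.87], [-1.09, 1.28], [-1.99, 2.15], [-1.42, 1.44], [-3.14, 3.14]. Speed limits (rad/s): [2.79, 2.79, 3.14, 3.14, 3.14, 3.14].

### API

Orientations are given as a unit quaternion [x, y, z, w].
In Python, from workcell import bot gives the robot as it stands.
- The arm moves only by the shell command python3 -m inch 'ROWS'. ROWS is JSON, a list of rows, each a list of 5 numbers: the shift along the tool's x, y, z scaled (see below), then the turn about the tool's z scaled (see below), then the closure, from 0 (fully open) to 1 (shut). A call has 1 to 10 rows; each row is the pose to reach, as a shift and turn from the pose commanded when the call began, along the tool's axes at that moment; what a row does not reach only later rows make up. The controller multiplies each number of a shift by 100 cm and each number of a turn by 120 degrees. A row lasts 1/8 s, in which the tool goes at most 62.5 mm and 10.7 degrees, less where a joint would pass 70% of its speed; a pose out of reach is approached as far as the arm can. A call with a number of a shift or a turn outside -1 to 1 is refused whole. A call with a gripper value outside its range is refused whole. The fingers move at their own pace and stop on an object; the grip force is fixed at half the most. Time passes only in rows, so rows that repeat a pose let the fingers close. It gives the time, the measured TCP pose, the force and the opening at its end, in the units of the state.
- bot.get_obs(): the state, without advancing time (a new reading comes with each control period).
- bot.camera(name): name is "side" or "top" or "wrist"; returns the picture (480x640x3 uint8, red, green, blue); there is no depth.
- bot.calibration(name): a dict with "intrinsics" (3x3 intrinsics, pixels), "xyz" and "attitude" of the camera in the world; the wrist camera has in their place "tool_from_camera" (4x4, takes a point from camera to tool coordinates, whose origin is the TCP and whose axes are the flange's). Camera axes: x right, y down, z forward; pixel columns grow to the right and rows downward; lengths in m; the calibration is good to about 2 mm. A picture is of the moment at which its call begins: read the wrist's pose just before it. calibration takes no time and is no camera call.
- bot.job_done(): hands the job in, once; it reports no verdict.
Trained networks look in the newest picture that a camera, given by its name, has taken for a name from the list of things; names that differ only in an ending like _2 or _b are one class to them, and where a whole thing is asked for, a point or a joint stands for the part that bears it (a point fixed in the world has none). Each returns a list of dicts, best first, with "score" (0 to 1); they miss things now and then, are a little off and sometimes report something else, mostly with a low value. They report only what shows in the picture. A call takes as long as a camera call.
- bot.masks_of(camera, target): "pixels" (480x640 bool, what is visible of it) and "extent" ([left, top, width, height] as shares, 0 to 1, of the picture: columns of its width, rows of its height, round what is visible of it).
- bot.spot_point(camera, target): "point" ([column, row] as shares, 0 to 1, of the picture: columns of its width, rows of its height: a listed point, or the origin of a listed thing).
The state is a dict: "clock": time; "joint_pos": joint angles; "joint_vel": joint speeds; "tau": joint torques, N m; "eef_pos": TCP position; "tool_rot": TCP orientation; "ft_force": force on the tool from outside, world axes, zero at the start; "ft_torque": the same for the moment, N m; "grip_width": finger opening in m.
Only numpy, scipy, OpenCV 4.12 (cv2) and the standard library are available. Lean on these libraries where they do the work, as an engineer would, in place of code of your own. Each camera call takes 0.05 s, during which the arm holds its last target.

### The job

The supplies beside the microscope stand on one another's coasters. Move them round so that the amber oil bottle with the black cap stands on the green coaster, the orange-topped objective case on the red one and the white cover-slip box with the blue band on the blue one, each upright and centred; the yellow coaster is empty and may be used for parking. Never tip any of them over, and leave the black dust cap between the coasters where it is.

Things in the scene. Friction and masses are not known exactly. Their poses are not given: they have to be found in the camera images.
- oil_center (a point): small amber bottle of immersion oil with a black screw cap, 31 mm in diameter up to 54 mm (shoulders taper above about 40 mm), cap 18 mm in diameter, 68 mm tall in all, about 40 g, loose; this point is its centre, 34 mm above its foot; z up along the bottle (it may lean by 2 degrees as it stands). It starts standing on the red coaster
- case_center (a point): round screw case of a spare objective, orange top part 36 mm in diameter on a black foot 38 mm in diameter and 22 mm high, 63 mm tall in all, about 70 g, loose; this point is its centre, 31.5 mm above its foot; z up. It starts standing on the blue coaster
- coverbox_center (a point): little white square box of cover slips with a blue band on its lid, 33 x 33 x 16 mm (its x and y axes are square to its sides), about 30 g, loose, stays shut; this point is its centre, 8 mm above its underside; z up. It starts lying flat on the green coaster
- cap_center (a point): black eyepiece dust cap, a round cup 34 mm in diameter and 20 mm high, loose, standing on the bench among the coasters: to be left alone; this point is its centre, 10 mm above the bench
- coaster_green_top (a point): green round coaster fixed to the bench (flat disc 84 mm in diameter, 4 mm thick, white ring line near its edge); this point is the centre of its top face, z up. The oil bottle's place
- coaster_red_top (a point): red round coaster fixed to the bench (flat disc 84 mm in diameter, 4 mm thick, white ring line near its edge); this point is the centre of its top face, z up. The objective case's place
- coaster_blue_top (a point): blue round coaster fixed to the bench (flat disc 84 mm in diameter, 4 mm thick, white ring line near its edge); this point is the centre of its top face, z up. The cover-slip box's place
- coaster_yellow_top (a point): yellow round coaster fixed to the bench (flat disc 84 mm in diameter, 4 mm thick, white ring line near its edge); this point is the centre of its top face, z up. The spare one, empty at the start

How it is judged:
At the end, for the whole second after the job is handed in: Oil bottle on the green coaster, objective case on the red one, cover-slip box on the blue one: each centre within 15 mm (horizontally) of its coaster's centre, resting on the coaster (height within 4 mm), upright within 0.2 rad, released and at rest; the dust cap within 25 mm of where it stood (horizontal distance between oil_center and coaster_green_top below 0.015 m and angle between each of oil_center, case_center, coverbox_center's own z axis and vertical below 0.2 rad and z of oil_center in the frame of coaster_green_top between 0.03 and 0.038 m and linear speed of each of oil, case, coverbox below 0.01 m/s and horizontal distance between case_center and coaster_red_top below 0.015 m and z of case_center in the frame of coaster_red_top between 0.0275 and 0.0355 m and horizontal distance between coverbox_center and coaster_blue_top below 0.015 m and z of coverbox_center in the frame of coaster_blue_top between 0.004 and 0.012 m and distance of cap_center from where it was at the start of the episode below 0.025 m); the robot touches nothing.
It fails at once if one of the three supplies is tipped over (more than 0.8 rad) (angle between any of oil_center, case_center, coverbox_center's own z axis and vertical above 0.8 rad).
It fails at once if the dust cap is pushed more than 25 mm from where it stood (distance of cap_center from where it was at the start of the episode above 0.025 m).
It also fails if it takes over 120 s, if anything falls off the work surface, if the arm or the gripper's body presses on something with over 40 N, if the wrist force passes 120 N, or if a joint passes its speed limit or range.

## Working session

There is one attempt and no reset: what is moved stays moved. The work goes in short steps, Python scripts to look and compute and a shell command to move; the robot and the scene stay as the last step left them, time stands still between calls to the robot, and variables do not carry over. Pictures are saved under pics/ and viewed, and the job is handed in when it is done.

```bash
ls; mkdir -p pics; python3 - <<'E'
from workcell import bot
import cv2
o=bot.get_obs()
for k,v in o.items(): print(k,v)
for c in ("top","side","wrist"):
    im=bot.camera(c); cv2.imwrite(f"pics/a_{c}.png",im[:,:,::-1])
    print(c,bot.calibration(c))
E
```

```text
pics
clock 0.0
joint_pos [-1.15400716e+00  2.41427580e-01  3.71292267e-03  1.33519664e+00
  2.02238455e-05  1.57080854e+00]
joint_vel [ 0.00012268 -0.00046815 -0.00105263 -0.00092     0.00048355 -0.00041077]
tau [ 5.96750633e-04 -3.72319543e+01  2.52407008e+01  1.68404868e-02
  9.17958369e-05 -9.55798555e-06]
eef_pos [ 0.20216112 -0.456612    0.23040135]
tool_rot [ 9.78365038e-01  2.06883383e-01 -2.08895354e-04 -1.03669463e-03]
ft_force [ 0.37835918 -0.31094855 -0.00437942]
ft_torque [ 0.04429661  0.00324111 -0.00242102]
grip_width 0.0850865789096042
top {'intrinsics': array([[475.19643233,   0.        , 321.20992548],
       [  0.        , 475.19643233, 243.013982  ],
       [  0.        ,   0.        ,   1.        ]]), 'xyz': array([ 0.39147061, -0.00953995,  0.90208065]), 'attitude': array([-0.70184166,  0.70644847, -0.0672945 ,  0.06180856])}
side {'intrinsics': array([[597.74589975,   0.        , 313.86456683],
       [  0.        , 597.74589975, 237.1113888 ],
       [  0.        ,   0.        ,   1.        ]]), 'xyz': array([ 0.54140204, -0.74468928,  0.44788928]), 'attitude': array([ 0.85444836, -0.01703482,  0.00529904, -0.51922995])}
wrist {'intrinsics': array([[420.00591023,   0.        , 317.02911828],
       [  0.        , 420.00591023, 238.81712724],
       [  0.        ,   0.        ,   1.        ]]), 'tool_from_camera': array([[-1.58979840e-04, -9.61258659e-01, -2.75647901e-01,
         6.99905791e-02],
       [ 9.99999768e-01, -3.35553594e-04,  5.93416433e-04,
         1.35487537e-03],
       [-6.62921328e-04, -2.75647743e-01,  9.61258489e-01,
        -1.43343802e-01],
       [ 0.00000000e+00,  0.00000000e+00,  0.00000000e+00,
         1.00000000e+00]])}
```

View pics/a_top.png

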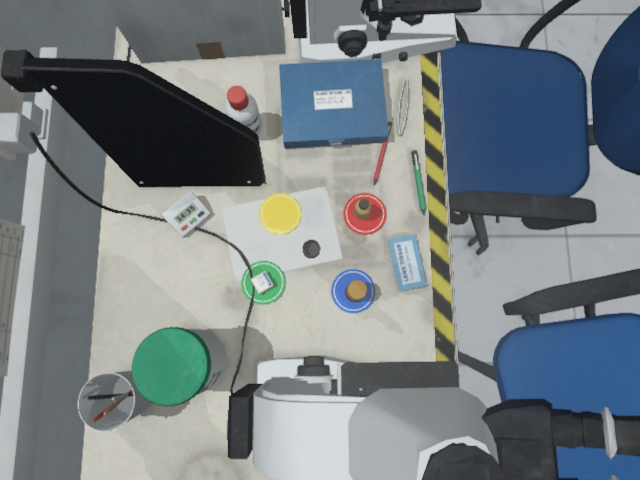

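View pics/a_side.png

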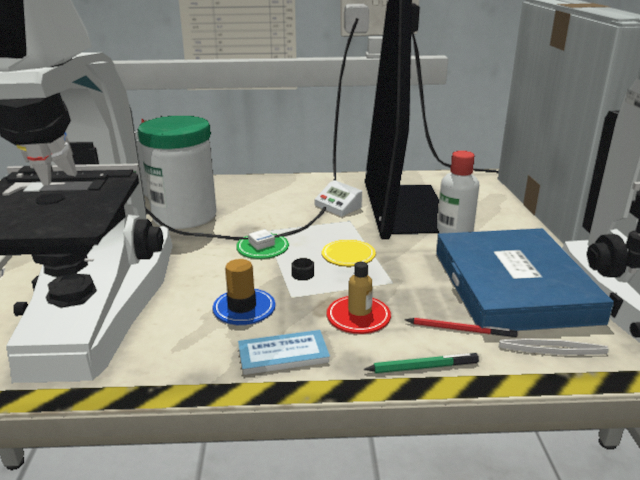

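View pics/a_wrist.png

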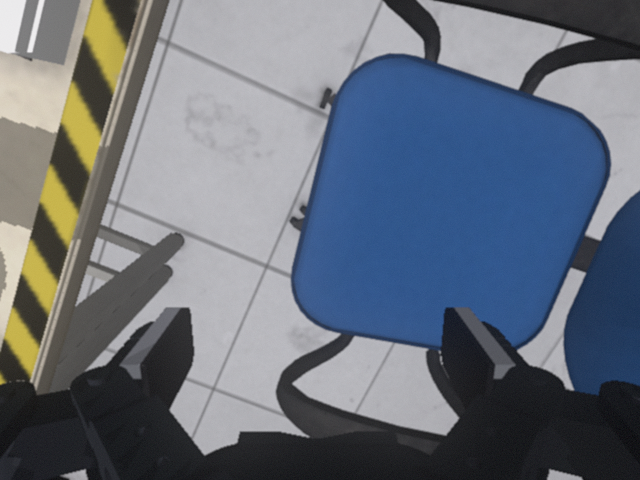

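The top view shows green at about (264,282) with the white box, blue (354,291) with the case, red (365,213) with the bottle, yellow (281,214) empty, and the dust cap at (311,248). The microscope sits at the bottom, near the blue coaster. A cable runs past the green coaster.

```bash
cat > h.py <<'E'
from workcell import bot
import numpy as np, cv2
from scipy.spatial.transform import Rotation as R
def cam(c,obs=None):
    k=bot.calibration(c); K=k["intrinsics"]
    if c=="wrist":
        o=obs or bot.get_obs(); T=np.eye(4); T[:3,:3]=R.from_quat(o["tool_rot"]).as_matrix(); T[:3,3]=o["eef_pos"]
        M=T@k["tool_from_camera"]; return K,M[:3,3],M[:3,:3]
    return K,np.array(k["xyz"]),R.from_quat(k["attitude"]).as_matrix()
def ray(C,uv):
    K,p,Rm=C; d=Rm@np.linalg.inv(K)@np.array([uv[0],uv[1],1.]); return p,d/np.linalg.norm(d)
def onplane(C,uv,z):
    p,d=ray(C,uv); return p+d*(z-p[2])/d[2]
def proj(C,X):
    K,p,Rm=C; q=K@(Rm.T@(np.asarray(X)-p)); return q[:2]/q[2]
def tri(c1,u1,c2,u2):
    p,d=ray(c1,u1);q,e=ray(c2,u2)
    s=np.linalg.lstsq(np.c_[d,-e],q-p,rcond=None)[0]
    return (p+d*s[0]+q+e*s[1])/2, np.linalg.norm(p+d*s[0]-q-e*s[1])
Z=dict(oil_center=.038,case_center=.0355,coverbox_center=.012,cap_center=.010,coaster_green_top=.004,coaster_red_top=.004,coaster_blue_top=.004,coaster_yellow_top=.004)
E
python3 - <<'E'
from h import *
for c in("top","side"): 
    bot.camera(c)
Ct,Cs=cam("top"),cam("side")
print("base",proj(Ct,[0,0,0]),proj(Cs,[0,0,0]))
for n,z in Z.items():
    r={}
    for c,C in(("top",Ct),("side",Cs)):
        s=bot.spot_point(c,n)
        if s:
            uv=np.array(s[0]["point"])*[640,480]; r[c]=uv
            print(n,c,round(s[0]["score"],2),uv.round(1),onplane(C,uv,z).round(4))
    if len(r)==2:
        X,e=tri(Ct,r["top"],Cs,r["side"]); print("   tri",X.round(4),round(e,4))
print(bot.get_obs()["clock"])
E
```

```text
base [313.54687644 562.82773039] [-80.86110804 284.47989135]
oil_center side 0.87 [357.4 285. ] [ 0.6165 -0.0922  0.038 ]
case_center top 0.88 [356.5 289.8] [ 0.4646 -0.0805  0.0355]
case_center side 0.57 [243.3 284.5] [ 0.469  -0.0797  0.0355]
   tri [ 0.4668 -0.0802  0.0354] 0.0045
coverbox_center top 0.77 [264.3 282.4] [0.4816 0.0901 0.012 ]
cap_center top 0.5 [311.6 250.1] [0.5428 0.0013 0.01  ]
cap_center side 0.97 [302.5 268.3] [0.5471 0.0014 0.01  ]
   tri [0.545  0.0015 0.0095] 0.0042
coaster_green_top top 0.87 [265.4 280.4] [0.4861 0.089  0.004 ]
coaster_green_top side 0.74 [258.8 245.4] [0.4797 0.0862 0.004 ]
   tri [0.4829 0.0886 0.0034] 0.0067
coaster_red_top top 0.91 [364.3 211.3] [ 0.6198 -0.1015  0.004 ]
coaster_red_top side 0.56 [359.6 310.7] [ 0.6194 -0.1008  0.004 ]
   tri [ 0.6195 -0.1014  0.0045] 0.0003
coaster_blue_top top 0.96 [353.6 287.7] [ 0.4712 -0.0777  0.004 ]
coaster_blue_top side 0.84 [242.5 304.3] [ 0.4659 -0.0786  0.004 ]
   tri [ 0.4685 -0.0782  0.0042] 0.0054
coaster_yellow_top top 0.59 [278.5 213.6] [0.6161 0.0654 0.004 ]
coaster_yellow_top side 0.72 [359.7 290.6] [ 0.6245 -0.0525  0.004 ]
   tri [ 0.6379  0.0722 -0.0764] 0.0032
1.05
```

```bash
cat > col.py <<'E'
from h import *
def seg(im,name):
    hsv=cv2.cvtColor(im,cv2.COLOR_RGB2HSV)
    lo,hi={"green":((50,150,60),(80,255,255)),"blue":((108,150,60),(125,255,255)),"yellow":((22,150,120),(32,255,255)),"red":((0,190,90),(6,255,255))}[name]
    m=cv2.inRange(hsv,lo,hi)
    if name=="red": m|=cv2.inRange(hsv,(174,190,90),(180,255,255))
    return m
guess=dict(green=[.483,.0886],blue=[.4685,-.078],yellow=[.614,.065],red=[.6195,-.101])
def fit(c,C,im,name,zt=.004):
    m=seg(im,name)
    u0=proj(C,[*guess[name],zt]).astype(int)
    mm=np.zeros_like(m); cv2.circle(mm,tuple(int(v) for v in u0),45,255,-1); m&=mm
    pts=np.argwhere(m)[:,::-1].astype(np.float32)
    hull=cv2.convexHull(pts)[:,0]
    W=np.array([onplane(C,p,zt)[:2] for p in hull])
    from scipy.optimize import least_squares
    f=lambda q:np.hypot(*(W-q[:2]).T)-q[2]
    s=least_squares(f,[*guess[name],.04],loss="soft_l1",f_scale=.001)
    return s.x.round(4),len(pts),np.abs(f(s.x)).max().round(4)
E
python3 - <<'E'
from col import *
for c in("top","side"):
    im=cv2.imread(f"pics/a_{c}.png")[:,:,::-1].copy(); C=cam(c)
    for n in guess: print(c,n,*fit(c,C,im,n))
C=cam("side")
for p in [(12,370),(100,372),(165,265),(130,215),(150,240)]: print(p,onplane(C,p,0).round(3))
C=cam("top")
for z in (0,.1,.2,.3):
  for p in [(260,360),(345,360),(455,362),(455,390),(240,390)]: print(z,p,onplane(C,p,z).round(3))
im=cv2.imread("pics/a_top.png")
cv2.imwrite("pics/b_top.png",cv2.resize(im[160:330,200:440],None,fx=3.3,fy=3.3,interpolation=cv2.INTER_CUBIC))
im=cv2.imread("pics/a_side.png")
cv2.imwrite("pics/b_side.png",cv2.resize(im[210:350,180:420],None,fx=3.3,fy=3.3,interpolation=cv2.INTER_CUBIC))
E
```

```text
Traceback (most recent call last):
  File "col.py", line 14, in fit
    hull=cv2.convexHull(pts)[:,0]
         ~~~~~~~~~~~~~~~~~~~^^^^^
TypeError: 'NoneType' object is not subscriptable
```

```bash
python3 - <<'E'
from col import *
im=cv2.imread("pics/a_top.png")[:,:,::-1].copy(); h=cv2.cvtColor(im,cv2.COLOR_RGB2HSV)
for p in [(275,293),(343,300),(281,214),(352,220),(378,222)]: print(p,h[p[1],p[0]],im[p[1],p[0]])
im=cv2.imread("pics/a_side.png")[:,:,::-1].copy(); h=cv2.cvtColor(im,cv2.COLOR_RGB2HSV)
for p in [(262,254),(225,308),(349,252),(340,318)]: print(p,h[p[1],p[0]],im[p[1],p[0]])
C=cam("side")
for p in [(12,370),(100,372),(165,265),(130,215),(150,240)]: print(p,onplane(C,p,0).round(3))
C=cam("top")
for z in (0,.1,.2,.3):
  for p in [(260,360),(345,360),(455,362),(455,390),(240,390)]: print(z,p,onplane(C,p,z).round(3))
im=cv2.imread("pics/a_top.png")
cv2.imwrite("pics/b_top.png",cv2.resize(im[160:330,200:440],None,fx=3.3,fy=3.3,interpolation=cv2.INTER_CUBIC))
im=cv2.imread("pics/a_side.png")
cv2.imwrite("pics/b_side.png",cv2.resize(im[210:350,180:420],None,fx=3.3,fy=3.3,interpolation=cv2.INTER_CUBIC))
E
```

```text
(275, 293) [ 69 126 180] [ 91 180 118]
(343, 300) [110 148 198] [ 83 121 198]
(281, 214) [ 27 143 220] [220 207  97]
(352, 220) [  1 156 199] [199  81  77]
(378, 222) [  1 158 198] [198  79  75]
(262, 254) [ 66 106 192] [112 192 127]
(225, 308) [110 200 199] [ 43  97 199]
(349, 252) [ 27 183 241] [241 224  68]
(340, 318) [  0 207 224] [224  45  42]
(12, 370) [ 0.21  -0.195  0.   ]
(100, 372) [ 0.313 -0.203  0.   ]
(165, 265) [0.341 0.038 0.   ]
(130, 215) [ 0.247  0.219 -0.   ]
(150, 240) [0.302 0.121 0.   ]
0 (260, 360) [0.339 0.097 0.   ]
0 (345, 360) [ 0.338 -0.06   0.   ]
0 (455, 362) [ 0.333 -0.263  0.   ]
0 (455, 390) [ 0.283 -0.26   0.   ]
0 (240, 390) [0.286 0.133 0.   ]
0.1 (260, 360) [0.345 0.085 0.1  ]
0.1 (345, 360) [ 0.344 -0.054  0.1  ]
0.1 (455, 362) [ 0.34  -0.235  0.1  ]
0.1 (455, 390) [ 0.295 -0.232  0.1  ]
0.1 (240, 390) [0.298 0.117 0.1  ]
0.2 (260, 360) [0.351 0.074 0.2  ]
0.2 (345, 360) [ 0.35  -0.048  0.2  ]
0.2 (455, 362) [ 0.346 -0.207  0.2  ]
0.2 (455, 390) [ 0.307 -0.204  0.2  ]
0.2 (240, 390) [0.31  0.101 0.2  ]
0.3 (260, 360) [0.357 0.062 0.3  ]
0.3 (345, 360) [ 0.356 -0.043  0.3  ]
0.3 (455, 362) [ 0.353 -0.179  0.3  ]
0.3 (455, 390) [ 0.319 -0.177  0.3  ]
0.3 (240, 390) [0.321 0.086 0.3  ]
```

View pics/b_top.png

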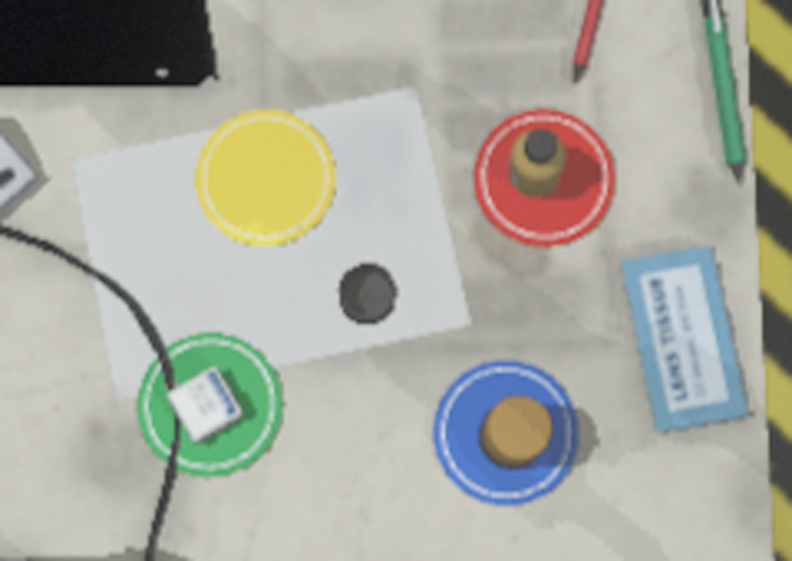

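View pics/b_side.png

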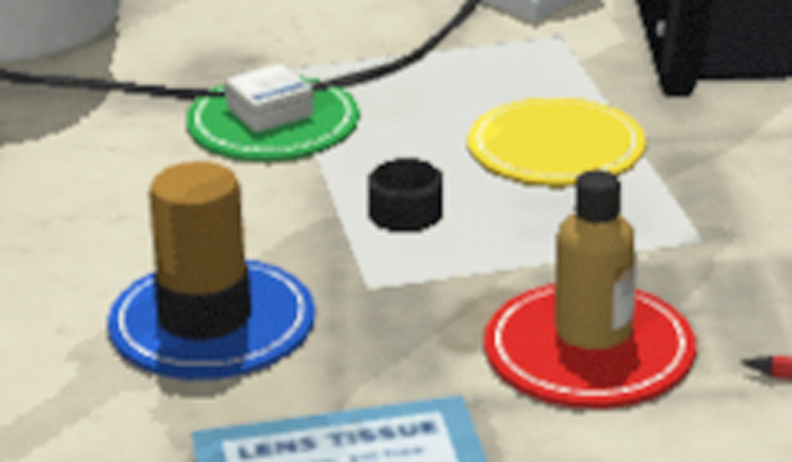

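```bash
sed -i 's/((50,150,60),(80,255,255))/((55,80,60),(80,255,255))/; s/((108,150,60)/((106,110,60)/; s/((22,150,120)/((22,100,120)/; s/((0,190,90)/((0,120,120)/; s/(174,190,90)/(174,120,120)/' col.py; python3 - <<'E'
from col import *
for c in("top","side"):
    im=cv2.imread(f"pics/a_{c}.png")[:,:,::-1].copy(); C=cam(c)
    for n in guess: print(c,n,*fit(c,C,im,n))
E
```

```text
top green [0.4828 0.0933 0.0408] 867 0.0008
top blue [ 0.4659 -0.0759  0.0405] 798 0.0005
top yellow [0.6169 0.0629 0.0406] 1146 0.0005
top red [ 0.6183 -0.1022  0.0426] 856 0.0509
side green [0.4847 0.0874 0.0418] 653 0.002
side blue [ 0.4677 -0.0812  0.0418] 1016 0.0008
side yellow [0.6181 0.0577 0.0419] 1075 0.0011
side red [ 0.6169 -0.1062  0.0423] 1331 0.0012
```

```bash
python3 - <<'E'
import cv2
im=cv2.imread("pics/a_top.png")
cv2.imwrite("pics/c_top.png",cv2.resize(im[330:480,200:480],None,fx=2.8,fy=2.8,interpolation=cv2.INTER_CUBIC))
im=cv2.imread("pics/a_side.png")
cv2.imwrite("pics/c_side.png",cv2.resize(im[0:400,0:220],None,fx=1.5,fy=1.5,interpolation=cv2.INTER_CUBIC))
E
```

```text
(no output)
```

View pics/c_top.png

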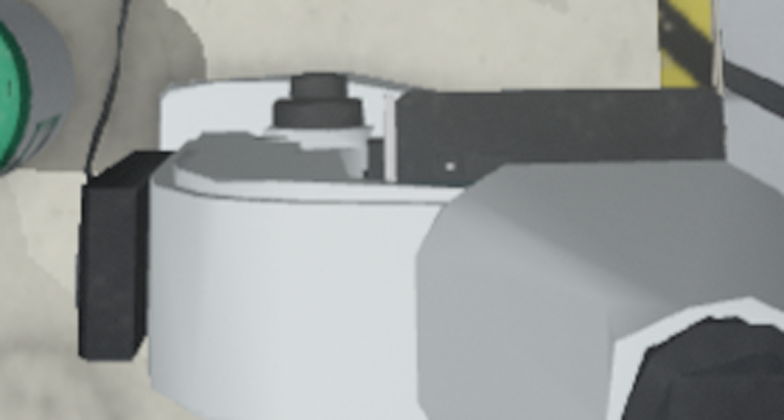

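View pics/c_side.png

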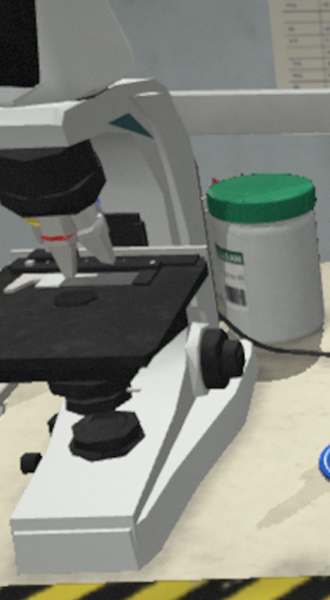

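```bash
python3 - <<'E'
from col import *
Ct,Cs=cam("top"),cam("side")
T=lambda a,b:(200+a/2.8,330+b/2.8)
S=lambda a,b:(a/1.5,b/1.5)
for nm,t,s in [("arm corner",T(178,190),S(150,82)),("knob tip",T(318,75),S(242,360)),("stage corner near +y",T(398,90),S(205,262)),("stage corner far -y",T(722,92),S(135,372)),("head front gray edge?",T(505,165),S(130,80))]:
    print(nm,*[np.round(x,3) for x in tri(Ct,t,Cs,s)])
for z in (.25,.3,.35,.4,.45):
    print(z,onplane(Ct,T(150,190),z).round(3),onplane(Ct,T(400,200),z).round(3),onplane(Ct,T(505,165),z).round(3),onplane(Ct,T(770,165),z).round(3),onplane(Cs,S(155,85),z).round(3),onplane(Cs,S(130,70),z).round(3))
print(proj(Ct,[.2,-.457,.23]),proj(Ct,[.2,-.457,.5]))
for z in (.2,.3,.4,.5,.6): print(z, proj(Cs,[.2,-.457,z]), proj(Cs,[0,0,z]))
E
```

```text
arm corner [0.303 0.054 0.304] 0.019
knob tip [ 0.35  -0.002  0.063] 0.004
stage corner near +y [ 0.345 -0.046  0.178] 0.002
stage corner far -y [ 0.34  -0.221  0.169] 0.006
head front gray edge? [ 0.323 -0.082  0.33 ] 0.003
0.25 [0.305 0.075 0.25 ] [ 0.3   -0.042  0.25 ] [ 0.315 -0.092  0.25 ] [ 0.314 -0.217  0.25 ] [0.21  0.338 0.25 ] [0.15  0.441 0.25 ]
0.3 [0.312 0.069 0.3  ] [ 0.307 -0.04   0.3  ] [ 0.321 -0.086  0.3  ] [ 0.32  -0.201  0.3  ] [0.294 0.064 0.3  ] [0.249 0.142 0.3  ]
0.35 [0.319 0.062 0.35 ] [ 0.314 -0.037  0.35 ] [ 0.327 -0.079  0.35 ] [ 0.326 -0.185  0.35 ] [ 0.377 -0.209  0.35 ] [ 0.348 -0.158  0.35 ]
0.4 [0.325 0.056 0.4  ] [ 0.321 -0.035  0.4  ] [ 0.333 -0.073  0.4  ] [ 0.332 -0.169  0.4  ] [ 0.461 -0.483  0.4  ] [ 0.447 -0.458  0.4  ]
0.45 [0.332 0.049 0.45 ] [ 0.328 -0.032  0.45 ] [ 0.339 -0.067  0.45 ] [ 0.338 -0.153  0.45 ] [ 0.545 -0.756  0.45 ] [ 0.546 -0.757  0.45 ]
[656.24712349 475.34017148] [902.93608154 580.61571822]
0.2 [-265.13761586  395.8114567 ] [-130.05530252  150.68462129]
0.3 [-351.67828326  250.25571202] [-159.41218595   70.84161974]
0.4 [-467.95820417   54.68048723] [-192.81743793  -20.0118795 ]
0.5 [-632.48743212 -222.04691754] [-231.17049149 -124.32209765]
0.6 [-883.15846685 -643.6592095 ] [-275.65852755 -245.31785463]
```

```bash
python3 -m inch '[[0.1,0.013,-0.035,0,0],[0.207,0.026,-0.07,0,0],[0.207,0.026,-0.07,0,0],[0.207,0.026,-0.07,0,0],[0.207,0.026,-0.07,0,0]]'; python3 -c "
from h import *
o=bot.get_obs(); print(o['joint_pos'],o['eef_pos'],o['tool_rot'],o['clock'])"
```

```text
clock: 1.68
eef_pos: [0.4046, -0.3965, 0.3016]
tool_rot: [0.978, 0.209, 0.0, 0.001]
ft_force: [-0.9, 0.5, -1.1]
grip_width: 0.0851
[-7.75311251e-01  3.61413344e-01  3.52258641e-01  1.56014189e+00
  1.03194181e-04  1.94561589e+00] [ 0.40461336 -0.39648815  0.30164886] [9.77961210e-01 2.08785313e-01 4.57182927e-04 5.96609935e-04] 1.675
```

```bash
python3 - <<'E'
from h import *
for c in("wrist","top","side"): cv2.imwrite(f"pics/d_{c}.png",bot.camera(c)[:,:,::-1])
E
```

```text
(no output)
```

View pics/d_wrist.png

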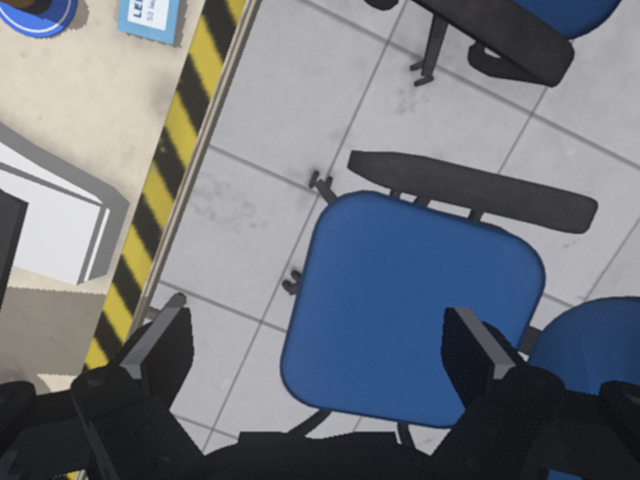

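View pics/d_top.png

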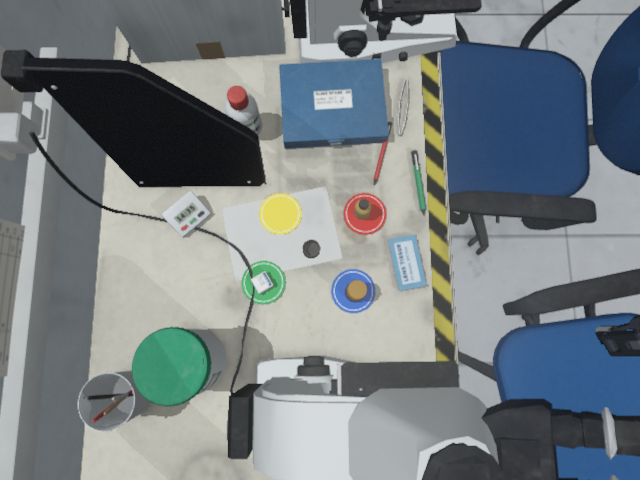

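View pics/d_side.png

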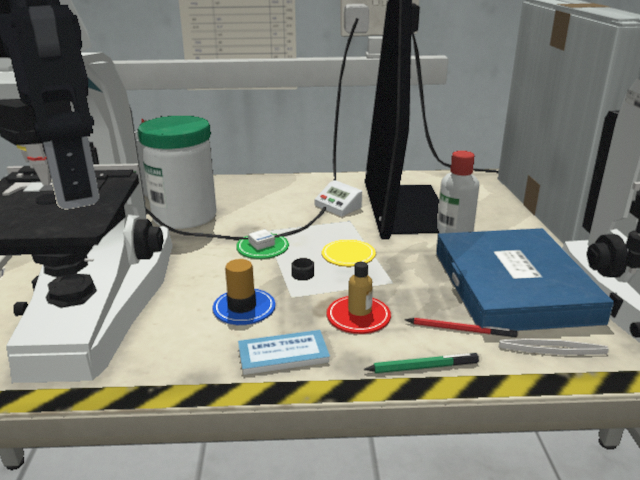

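```bash
python3 -m inch '[[0.035,-0.039,-0.06,-0.08,0],[0.07,-0.08,-0.06,-0.16,0],[0.105,-0.118,-0.06,-0.24,0],[0.14,-0.157,-0.06,-0.32,0],[0.175,-0.196,-0.06,-0.40,0],[0.21,-0.235,-0.06,-0.48,0],[0.21,-0.235,-0.06,-0.55,0],[0.21,-0.235,-0.06,-0.55,0],[0.21,-0.235,-0.06,-0.55,0]]'; python3 - <<'E'
from h import *
o=bot.get_obs(); print(o['joint_pos'].round(3),o['eef_pos'],o['tool_rot'],o['clock'])
for c in("wrist","top","side"): cv2.imwrite(f"pics/e_{c}.png",bot.camera(c)[:,:,::-1])
E
```

```text
clock: 2.95
eef_pos: [0.4984, -0.0984, 0.3612]
tool_rot: [0.709, 0.705, -0.0, -0.0]
ft_force: [-0.2, -0.0, 0.5]
grip_width: 0.0857
[-0.195  0.245  0.344  1.671 -0.     1.382] [ 0.49843343 -0.09840875  0.36118878] [ 7.09350521e-01  7.04855859e-01 -1.88150186e-04 -1.44511111e-04] 2.95
```

View pics/e_wrist.png

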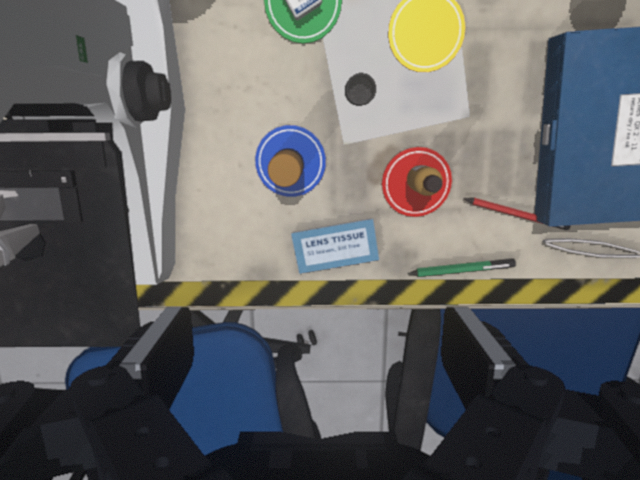

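View pics/e_side.png

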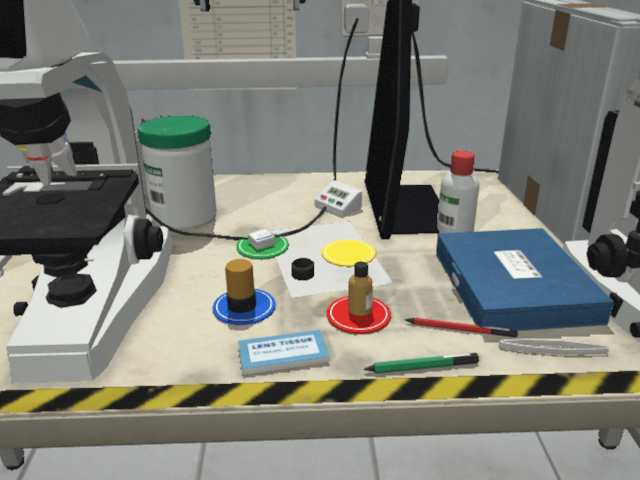

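View pics/e_top.png

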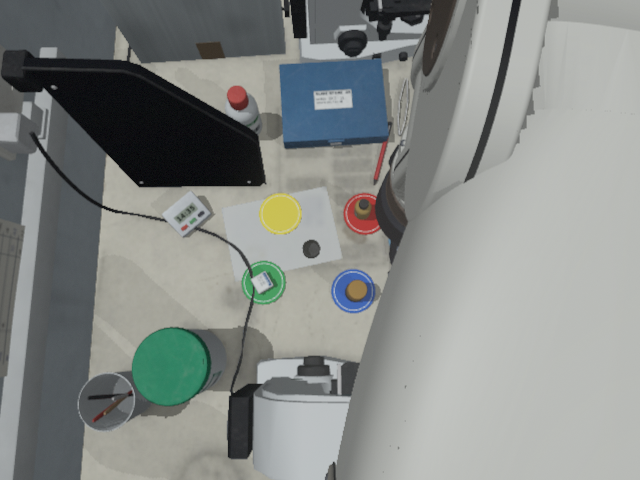

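```bash
python3 -m inch '[[0.05,0.015,0,0,0],[0.09,0.03,0,0,0],[0.09,0.03,0,0,0],[0.09,0.03,0,0,0]]'; cat > look.py <<'E'
from col import *
def look(tag,names=("coverbox_center","oil_center","case_center","cap_center")):
    o=bot.get_obs(); im=bot.camera("wrist"); C=cam("wrist",o)
    cv2.imwrite(f"pics/{tag}.png",im[:,:,::-1]); np.savez(f"pics/{tag}.npz",p=o["eef_pos"],q=o["tool_rot"])
    print(o["eef_pos"].round(4),o["clock"])
    for n in guess:
        try: print(n,*fit("wrist",C,im,n))
        except Exception as e: print(n,e)
    for n in names:
        s=bot.spot_point("wrist",n)
        if s: uv=np.array(s[0]["point"])*[640,480]; print(n,round(s[0]["score"],2),uv.round(1),onplane(C,uv,Z[n]).round(4))
    return im,C
E
sed -i 's/,45,255,-1)/,RAD,255,-1)/; s/^def fit/RAD=50\ndef fit/' col.py
python3 -c "
from look import *
look('f_wrist')"
```

```text
clock: 3.6
eef_pos: [0.5291, -0.0079, 0.3612]
tool_rot: [0.708, 0.706, -0.0, 0.0]
ft_force: [0.1, 0.3, 0.1]
grip_width: 0.0856
[ 0.5291 -0.0079  0.3612] 3.6
green [0.4847 0.0912 0.0411] 2641 0.0005
blue [ 0.4675 -0.0782  0.0409] 1791 0.0004
yellow [0.6187 0.0607 0.0413] 3851 0.0005
red [ 0.6175 -0.104   0.0414] 1841 0.0004
coverbox_center 0.77 [274.8  85.3] [0.4833 0.0956 0.012 ]
oil_center 0.69 [395.9 257.6] [ 0.6217 -0.0966  0.038 ]
case_center 0.56 [261.2 248.4] [ 0.4641 -0.0856  0.0355]
cap_center 0.82 [330.9 171.1] [0.5459 0.001  0.01  ]
```

View pics/f_wrist.png

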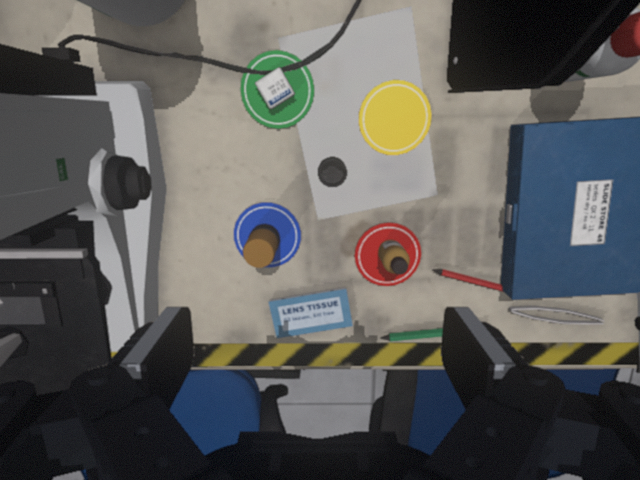

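```bash
python3 -m inch '[[0.05,-0.02,0.03,0,0],[0.1,-0.04,0.07,0,0],[0.12,-0.044,0.11,0,0],[0.12,-0.044,0.15,0,0],[0.12,-0.044,0.16,0,0],[0.12,-0.044,0.16,0,0]]'; 
python3 -c "
from look import *
import col
col.RAD=110
look('g_wrist',('coverbox_center',))"
```

```text
clock: 4.6
eef_pos: [0.4857, 0.1122, 0.2017]
tool_rot: [0.708, 0.706, -0.0, -0.0]
ft_force: [0.8, -0.4, 0.7]
grip_width: 0.0852
[0.4857 0.1122 0.2017] 4.6
green [0.4849 0.0916 0.0412] 4312 0.0005
blue [ 0.4676 -0.0781  0.0415] 2836 0.0013
yellow [0.6187 0.0609 0.0416] 6373 0.0007
red [ 0.6146 -0.1032  0.0384] 1497 0.0165
coverbox_center 0.89 [313. 228.] [0.483  0.0944 0.012 ]
```

View pics/g_wrist.png

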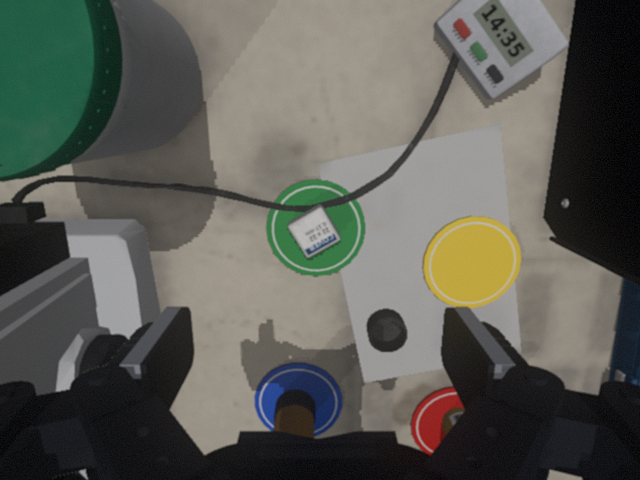

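```bash
python3 - <<'E'
from look import *
im=cv2.imread("pics/g_wrist.png")[:,:,::-1].copy(); C=cam("wrist")
m=bot.masks_of("wrist","coverbox_center")[0]["pixels"].astype(np.uint8)
h=cv2.convexHull(np.argwhere(m)[:,::-1].astype(np.float32))[:,0]
W=np.array([onplane(C,p,.02)[:2] for p in h],np.float32)
print(cv2.minAreaRect((W*1000).astype(np.float32)))
g=cv2.cvtColor(im,cv2.COLOR_RGB2GRAY)
hsv=cv2.cvtColor(im,cv2.COLOR_RGB2HSV)
wm=((hsv[...,1]<60)&(g>150)).astype(np.uint8); wm[:, :285]=0; wm[:,345:]=0; wm[:200]=0; wm[265:]=0
n,l,s,c=cv2.connectedComponentsWithStats(wm); k=l[228,313]; print(k,s[k])
h=cv2.convexHull(np.argwhere(l==k)[:,::-1].astype(np.float32))[:,0]
W=np.array([onplane(C,p,.02)[:2] for p in h],np.float32); print(cv2.minAreaRect((W*1000).astype(np.float32)))
for z in (.002,.006,.01,.02): print(z,[onplane(C,p,z)[:2].round(4) for p in [(255,201),(285,206),(300,209),(335,203),(355,195),(385,178)]])
# same in top
Ct=cam("top");Cs=cam("side")
for z in (0.,.006,.01,.02):
  for x,p in [(0,(200+174/3.3,160+380/3.3)),(1,(200+150/3.3,160+320/3.3))]: print(z,onplane(Ct,p,z).round(4))
  for p in [(180+225/3.3,210+96/3.3),(180+320/3.3,210+86/3.3)]: print("   side",z,onplane(Cs,p,z).round(4))
cv2.imwrite("pics/h.png",cv2.resize(im[170:290,240:400,::-1],None,fx=5,fy=5,interpolation=cv2.INTER_CUBIC))
E
```

```text
((485.46319580078125, 94.49697875976562), (33.06672668457031, 34.08214569091797), 30.180334091186523)
1 [ 289  208   50   42 1007]
((485.4945373535156, 93.11335754394531), (30.114622116088867, 29.961013793945312), 30.7294979095459)
0.002 [array([0.4366, 0.1153]), array([0.4615, 0.111 ]), array([0.4739, 0.1084]), array([0.5032, 0.1133]), array([0.5197, 0.12  ]), array([0.544, 0.134])]
0.006 [array([0.4372, 0.116 ]), array([0.4618, 0.1118]), array([0.4741, 0.1092]), array([0.503 , 0.1141]), array([0.5193, 0.1207]), array([0.5433, 0.1345])]
0.01 [array([0.4378, 0.1168]), array([0.4621, 0.1126]), array([0.4743, 0.11  ]), array([0.5028, 0.1149]), array([0.5189, 0.1214]), array([0.5427, 0.1351])]
0.02 [array([0.4393, 0.1187]), array([0.4628, 0.1146]), array([0.4746, 0.1122]), array([0.5023, 0.1169]), array([0.518 , 0.1232]), array([0.541 , 0.1364])]
0.0 [0.4968 0.1137 0.    ]
0.0 [0.5319 0.1283 0.    ]
   side 0.0 [0.4609 0.1162 0.    ]
   side 0.0 [0.5073 0.1245 0.    ]
0.006 [0.4961 0.1129 0.006 ]
0.006 [0.5309 0.1274 0.006 ]
   side 0.006 [0.462  0.1047 0.006 ]
   side 0.006 [0.5078 0.1129 0.006 ]
0.01 [0.4956 0.1124 0.01  ]
0.01 [0.5303 0.1268 0.01  ]
   side 0.01 [0.4627 0.097  0.01  ]
   side 0.01 [0.5081 0.1051 0.01  ]
0.02 [0.4944 0.111  0.02  ]
0.02 [0.5288 0.1253 0.02  ]
   side 0.02 [0.4645 0.0777 0.02  ]
   side 0.02 [0.5088 0.0857 0.02  ]
```

View pics/h.png

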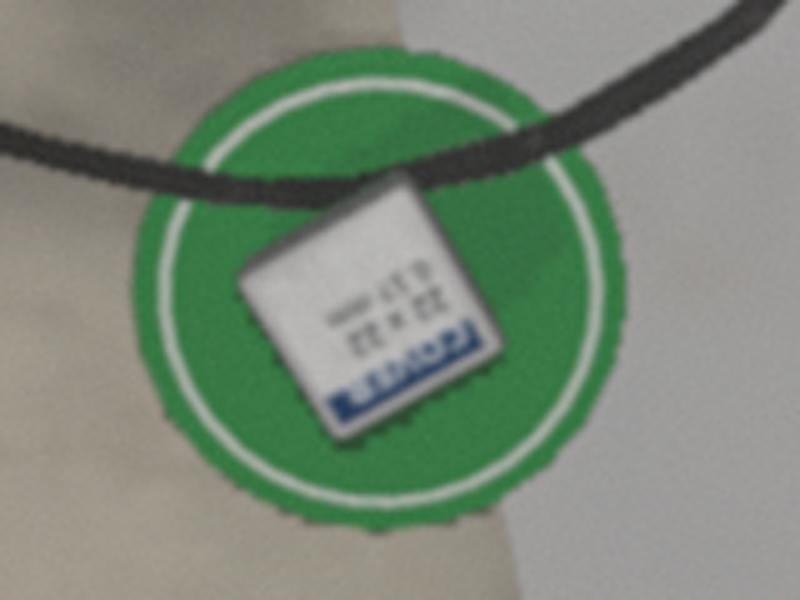

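```bash
python3 -m inch '[[-0.01,0,0.03,-0.085,0],[-0.019,0,0.08,-0.17,0],[-0.019,0,0.12,-0.254,0],[-0.019,0,0.14,-0.254,0],[-0.019,0,0.14,-0.254,0],[-0.019,0,0.14,-0.254,0]]'; 
python3 -c "
from look import *
o=bot.get_obs();print(o['eef_pos'],o['tool_rot'],2*np.degrees(np.arctan2(o['tool_rot'][1],o['tool_rot'][0])))
cv2.imwrite('pics/i.png',bot.camera('wrist')[:,:,::-1])"
```

```text
clock: 5.5
eef_pos: [0.4872, 0.0939, 0.063]
tool_rot: [0.497, 0.867, 0.001, 0.001]
ft_force: [0.6, -0.3, 0.9]
grip_width: 0.0854
[0.48718067 0.09389831 0.0629939 ] [0.49745215 0.86748992 0.00104672 0.00122407] 120.33675856186929
```

View pics/i.png

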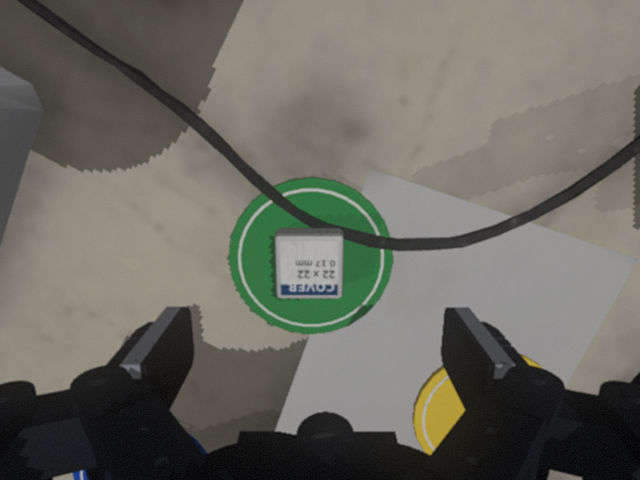

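```bash
python3 -m inch '[[0,-0.002,0.025,0,0],[0,-0.002,0.045,0,0],[0,-0.002,0.056,0,0],[0,-0.002,0.056,0,0],[0,-0.002,0.056,0,0.3],[0,-0.002,0.056,0,0.6],[0,-0.002,0.056,0,1],[0,-0.002,0.056,0,1],[0,-0.002,0.056,0,1],[0,-0.002,0.056,0,1]]'; 
python3 -c "
from look import *
o=bot.get_obs();print(o['eef_pos'],o['grip_width'],o['ft_force'])
cv2.imwrite('pics/j.png',bot.camera('wrist')[:,:,::-1])"
```

```text
clock: 6.8
eef_pos: [0.4846, 0.0929, 0.0061]
tool_rot: [0.497, 0.868, 0.001, 0.001]
ft_force: [-0.4, -0.1, 6.2]
grip_width: 0.0304
[0.48460747 0.09292186 0.00611032] 0.030374697011342572 [-0.44073765 -0.13751576  6.1543114 ]
```

View pics/j.png

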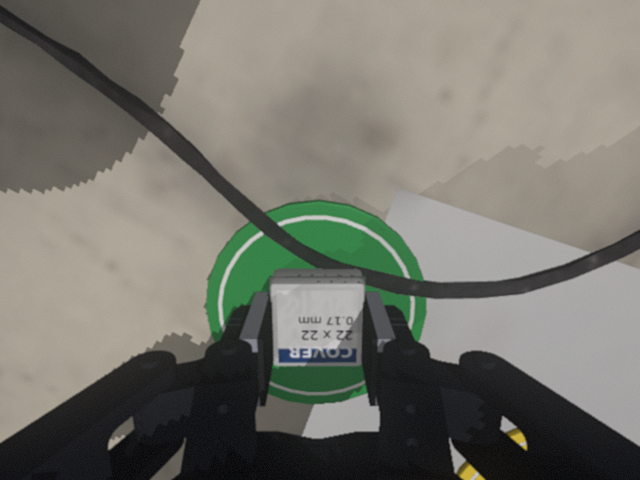

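```bash
python3 -m inch '[[0,0,-0.03,0,1],[0,0,-0.08,0,1],[0,0,-0.12,0,1],[0,0,-0.12,0,1],[0,0,-0.12,0,1]]'; 
python3 -c "
from look import *
o=bot.get_obs();print(o['eef_pos'],o['grip_width'],o['ft_force'])
cv2.imwrite('pics/k.png',bot.camera('wrist')[:,:,::-1])
Ct,Cs=cam('top'),cam('side')
for p in [(265,185),(262,160),(140,186)]: print(onplane(Ct,p,0).round(3),onplane(Ct,p,.1).round(3))
print('side',[onplane(Cs,p,0).round(3) for p in [(386,237),(368,180),(440,232)]])
"
```

```text
clock: 7.48
eef_pos: [0.4831, 0.0926, 0.1246]
tool_rot: [0.497, 0.868, -0.0, -0.001]
ft_force: [-0.2, 0.2, -0.2]
grip_width: 0.0303
[0.48305169 0.09260391 0.12455621] 0.03030113109023141 [-0.22603758  0.21057143 -0.23215151]
[0.675 0.093 0.   ] [0.644 0.082 0.1  ]
[0.727 0.1   0.   ] [0.69  0.088 0.1  ]
[0.674 0.339 0.   ] [0.643 0.3   0.1  ]
side [array([0.684, 0.112, 0.   ]), array([0.683, 0.359, 0.   ]), array([0.776, 0.125, 0.   ])]
```

View pics/k.png

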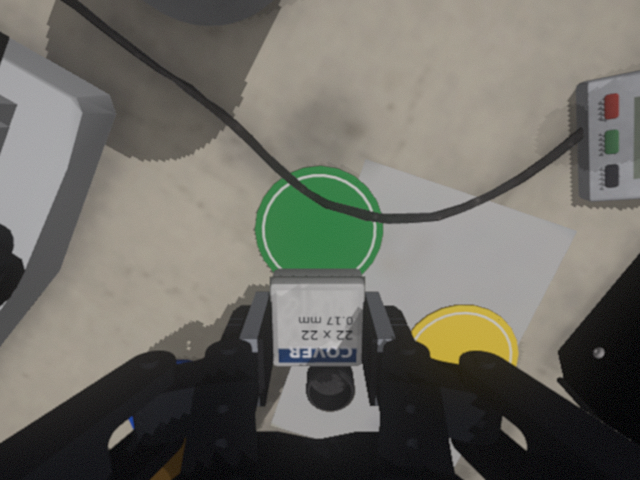

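```bash
python3 -c "
from look import *
o=bot.get_obs();C=cam('wrist',o);zt=o['eef_pos'][2]+.014
Rm=R.from_quat(o['tool_rot']).as_matrix()
for p in [(271,283),(363,283),(277,365),(357,365),(317.5,321)]:
    X=onplane(C,p,zt); print((Rm.T@(X-o['eef_pos'])).round(4))
"
```

```text
[ 0.0162 -0.0153 -0.0139]
[ 0.0162  0.0151 -0.014 ]
[-0.0147 -0.0141 -0.014 ]
[-0.0146  0.0139 -0.0141]
[ 0.0023  0.0001 -0.014 ]
```

```bash
python3 -m inch '[[-0.03,0.03,0,0.08,1],[-0.065,0.065,0,0.16,1],[-0.097,0.095,0,0.253,1],[-0.097,0.095,0.04,0.253,1],[-0.097,0.095,0.09,0.253,1],[-0.097,0.095,0.11,0.253,1],[-0.097,0.095,0.116,0.253,1],[-0.097,0.095,0.116,0.253,1]]'; 
python3 -c "
from look import *
o=bot.get_obs();print(o['eef_pos'],o['grip_width'],o['ft_force'],o['tool_rot'])
cv2.imwrite('pics/l.png',bot.camera('wrist')[:,:,::-1])
"
```

```text
clock: 8.52
eef_pos: [0.6133, 0.0569, 0.0077]
tool_rot: [0.707, 0.707, -0.001, -0.001]
ft_force: [-0.1, 0.2, 0.2]
grip_width: 0.0305
[0.61328323 0.05692174 0.00770648] 0.03050267660436953 [-0.13595189  0.19010497  0.16836843] [ 0.70710505  0.70710623 -0.00137511 -0.00115457]
```

View pics/l.png

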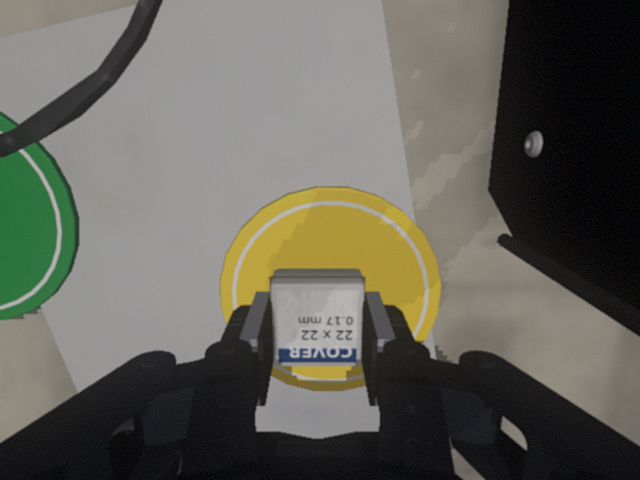

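```bash
python3 -m inch '[[0,0,0.0005,0,0.45],[0,0,0.0005,0,0.45],[0,0,0.0005,0,0.45],[0,0,-0.02,0,0.45],[0,0,-0.07,0,0.45],[0,0,-0.13,0,0],[-0.06,0,-0.19,0,0],[-0.11,0,-0.22,0,0],[-0.11,0,-0.22,0,0],[-0.11,0,-0.22,0,0]]'; 
python3 -c "
from look import *
import col; col.RAD=75
look('m')
"
```

```text
clock: 9.82
eef_pos: [0.615, -0.0538, 0.2299]
tool_rot: [0.708, 0.706, 0.001, 0.0]
ft_force: [0.3, 0.6, 0.0]
grip_width: 0.0854
[ 0.615  -0.0538  0.2299] 9.825
green [0.4847 0.0916 0.0413] 5810 0.0004
blue [ 0.4675 -0.0776  0.0412] 3493 0.0004
yellow [0.6185 0.0608 0.0413] 6053 0.0004
red [ 0.6173 -0.1033  0.0414] 3741 0.0003
coverbox_center 0.62 [317.2  62.3] [0.6164 0.0579 0.012 ]
oil_center 0.86 [323.7 254.7] [ 0.6215 -0.0952  0.038 ]
case_center 0.72 [138.8 240.3] [ 0.4668 -0.0829  0.0355]
```

View pics/m.png

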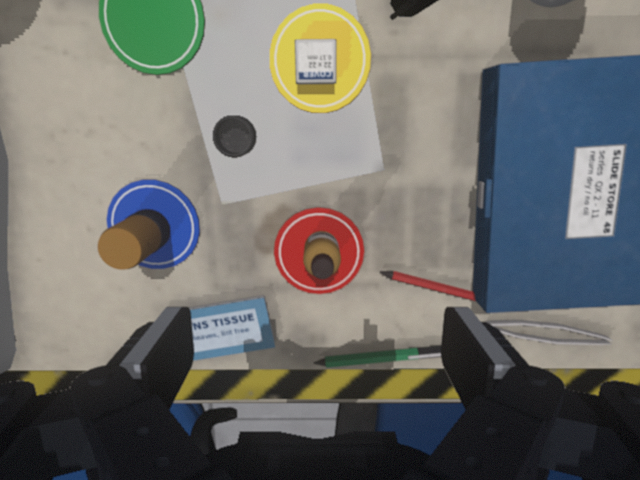

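```bash
python3 -c "
from look import *
C=cam('wrist')
print('cap',onplane(C,(322,268),.071),'body',onplane(C,(322,252),.04))
print('case',onplane(C,(121,249),.067))
im=cv2.imread('pics/m.png'); cv2.imwrite('pics/n.png',cv2.resize(im[190:310,80:380],None,fx=2.6,fy=2.6,interpolation=cv2.INTER_CUBIC))
m=bot.masks_of('wrist','oil_center')[0]; print(np.array(m['extent'])*[640,480,640,480])
m=bot.masks_of('wrist','case_center')[0]; print(np.array(m['extent'])*[640,480,640,480])
"
```

```text
cap [ 0.61807439 -0.09179008  0.071     ] body [ 0.61831381 -0.08900626  0.04      ]
case [ 0.46543322 -0.07839203  0.067     ]
[306.112 231.504  32.     48.816]
[ 99.392 210.192  70.4    59.52 ]
```

View pics/n.png

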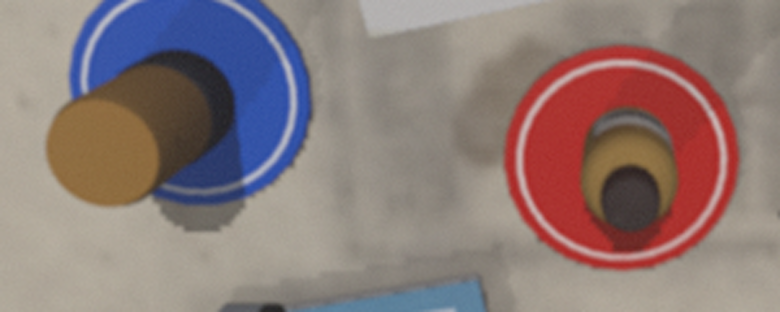

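```bash
python3 -m inch '[[-0.02,0.003,0.03,0,0],[-0.039,0.003,0.08,0,0],[-0.039,0.003,0.12,0,0],[-0.039,0.003,0.12,0,0],[-0.039,0.003,0.12,0,0]]'; 
python3 -c "
from look import *
o=bot.get_obs();print(o['eef_pos'])
cv2.imwrite('pics/o.png',bot.camera('wrist')[:,:,::-1])
cv2.imwrite('pics/os.png',bot.camera('side')[:,:,::-1])
C=cam('wrist',o)
for c in [(.618,-.0915,.072),(.618,-.0915,.004)]: print(proj(C,c))
"
```

```text
clock: 10.8
eef_pos: [0.6188, -0.0915, 0.1107]
tool_rot: [0.707, 0.707, 0.001, 0.001]
ft_force: [0.1, -0.2, 0.6]
grip_width: 0.0854
[ 0.61878262 -0.09150085  0.11070566]
[313.75182157 272.9075356 ]
[314.38040529 233.88625351]
```

View pics/o.png

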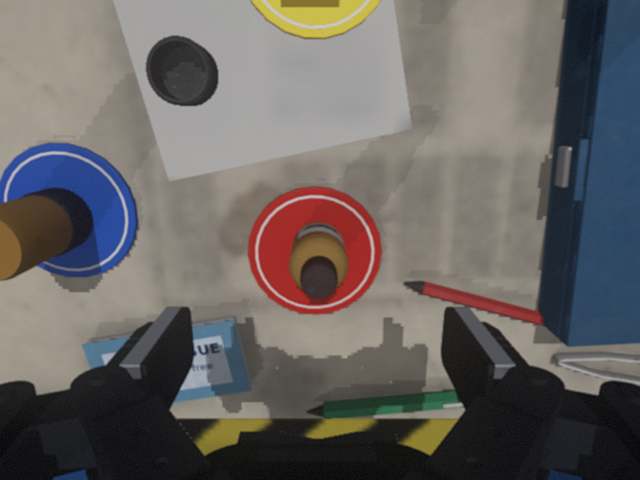

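View pics/os.png

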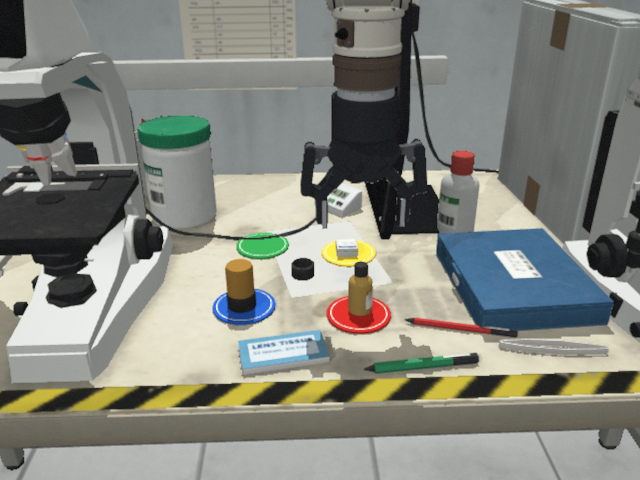

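```bash
python3 -m inch '[[-0.003,0.002,0.03,0,0],[-0.003,0.002,0.06,0,0],[-0.003,0.002,0.09,0,0],[-0.003,0.002,0.098,0,0],[-0.003,0.002,0.098,0,0.15],[-0.003,0.002,0.098,0,0.3]]'; 
python3 -c "
from look import *
o=bot.get_obs();print(o['eef_pos'],o['grip_width'])
cv2.imwrite('pics/p.png',bot.camera('wrist')[:,:,::-1])
"
```

```text
clock: 11.65
eef_pos: [0.6214, -0.0951, 0.0134]
tool_rot: [0.707, 0.707, 0.001, 0.001]
ft_force: [0.4, 0.3, 0.0]
grip_width: 0.0601
[ 0.62140259 -0.09511066  0.01337695] 0.060056770088081544
```

View pics/p.png

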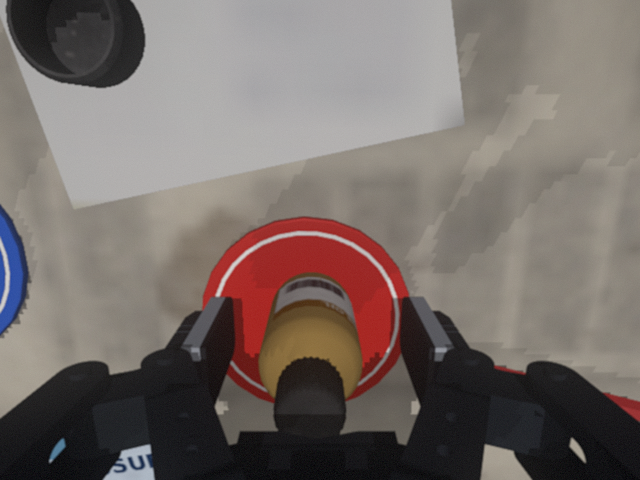

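```bash
python3 -c "
from look import *
o=bot.get_obs();C=cam('wrist',o)
print(onplane(C,(310,273),.004), proj(C,(.62,-.095,.072)),proj(C,(.62,-.095,.004)),proj(C,(.62,-.0795,.004)))
"; python3 -m inch '[[0,-0.002,0,0,0.4],[0,-0.002,0,0,0.5],[0,-0.002,0,0,0.6],[0,-0.002,0,0,1],[0,-0.002,0,0,1],[0,-0.002,0,0,1],[0,-0.002,0,0,1]]';python3 -c "
from look import *
o=bot.get_obs();print(o['eef_pos'],o['grip_width'],o['ft_force'])
cv2.imwrite('pics/q.png',bot.camera('wrist')[:,:,::-1])
"
```

```text
[ 0.61927214 -0.08402414  0.004     ] [309.65101141 417.22966088] [311.97599191 299.12432232] [311.84036397 261.9423442 ]
clock: 12.58
eef_pos: [0.6181, -0.095, 0.0116]
tool_rot: [0.707, 0.707, 0.0, 0.0]
ft_force: [0.6, 0.2, 2.7]
grip_width: 0.0291
[ 0.61811482 -0.09502982  0.01161695] 0.02911932350641292 [0.55795363 0.16156433 2.67654484]
```

View pics/q.png

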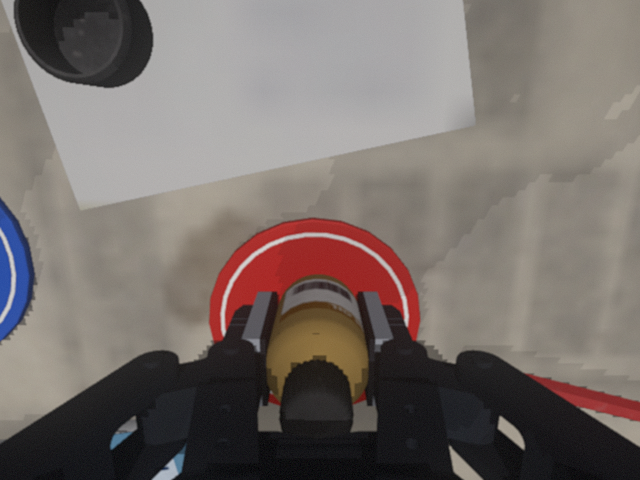

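```bash
python3 -m inch '[[0,0,-0.02,0,1],[0,0,-0.06,0,1],[0,0,-0.11,0,1],[0,0,-0.11,0,1],[0,0,-0.11,0,1]]';python3 -c "
from look import *
o=bot.get_obs();print(o['eef_pos'],o['grip_width'],o['ft_force'])
cv2.imwrite('pics/r.png',bot.camera('wrist')[:,:,::-1])
im=bot.camera('side')[:,:,::-1];cv2.imwrite('pics/rs.png',cv2.resize(im[80:340,200:460],None,fx=2.2,fy=2.2))
s=bot.spot_point('side','oil_center'); w=bot.spot_point('wrist','oil_center')
Cs=cam('side');Cw=cam('wrist',o)
for q,C in((s,Cs),(w,Cw)):
  if q: uv=np.array(q[0]['point'])*[640,480];print(q[0]['score'],uv,onplane(C,uv,o['eef_pos'][2]+.026))
"
```

```text
clock: 13.25
eef_pos: [0.6171, -0.0948, 0.1205]
tool_rot: [0.707, 0.707, -0.0, -0.001]
ft_force: [-0.6, 0.5, -1.4]
grip_width: 0.0292
[ 0.61707383 -0.09479629  0.12051954] 0.02920944621075527 [-0.64842766  0.54240666 -1.35013105]
0.87 [359.296 211.008] [ 0.61536943 -0.09965948  0.14651954]
0.75 [317.12  351.696] [ 0.61779627 -0.09682856  0.14651954]
```

View pics/rs.png

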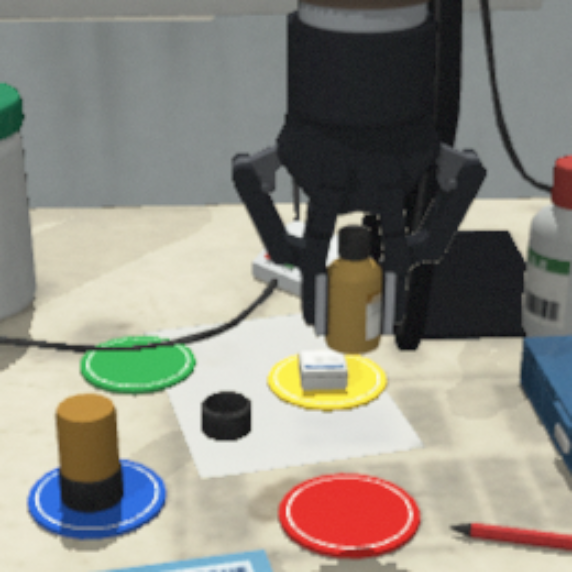

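View pics/r.png

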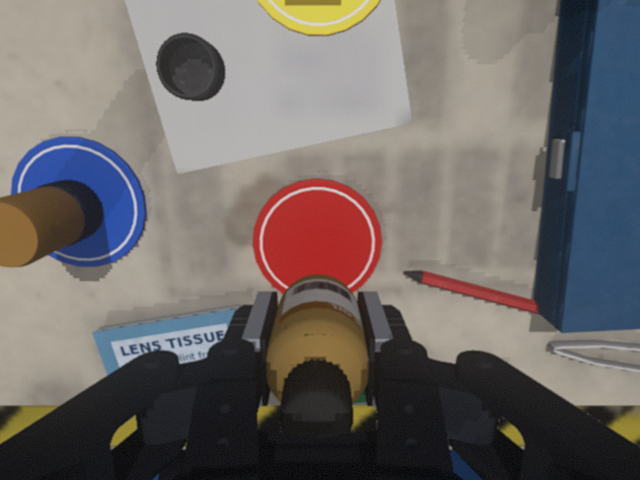

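```bash
python3 -m inch '[[0.04,-0.028,0,0,1],[0.085,-0.06,0,0,1],[0.13,-0.092,0,0,1],[0.165,-0.117,0,0,1],[0.186,-0.132,0,0,1],[0.186,-0.132,0.04,0,1],[0.186,-0.132,0.075,0,1],[0.186,-0.132,0.085,0,1],[0.186,-0.132,0.085,0,1]]';python3 -c "
from look import *
o=bot.get_obs();print(o['eef_pos'],o['grip_width'],o['ft_force'])
cv2.imwrite('pics/s.png',bot.camera('wrist')[:,:,::-1])
"
```

```text
clock: 14.58
eef_pos: [0.4852, 0.0909, 0.0357]
tool_rot: [0.707, 0.707, -0.001, -0.001]
ft_force: [0.5, -0.5, 1.2]
grip_width: 0.0289
[0.48518777 0.09087903 0.03568637] 0.028898864837001787 [ 0.51261385 -0.5417005   1.24860547]
```

View pics/s.png

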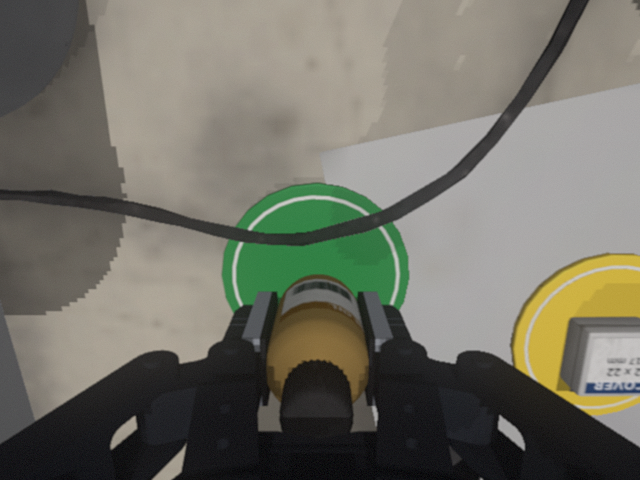

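```bash
python3 -m inch '[[0,-0.0005,0.012,0,1],[0,-0.0005,0.02,0,1],[0,-0.0005,0.0235,0,1],[0,-0.0005,0.0235,0,1],[0,-0.0005,0.0235,0,1]]';python3 -c "
from look import *
o=bot.get_obs();print(o['eef_pos'],o['grip_width'],o['ft_force'])
im=bot.camera('side')[:,:,::-1];cv2.imwrite('pics/ts.png',cv2.resize(im[120:330,180:440],None,fx=2.8,fy=2.8))
"
```

```text
clock: 15.25
eef_pos: [0.4855, 0.0911, 0.013]
tool_rot: [0.707, 0.707, 0.0, 0.0]
ft_force: [0.3, -0.3, -0.2]
grip_width: 0.0293
[0.48550226 0.09111242 0.01298956] 0.029269144661265553 [ 0.31234976 -0.27834748 -0.23508424]
```

View pics/ts.png

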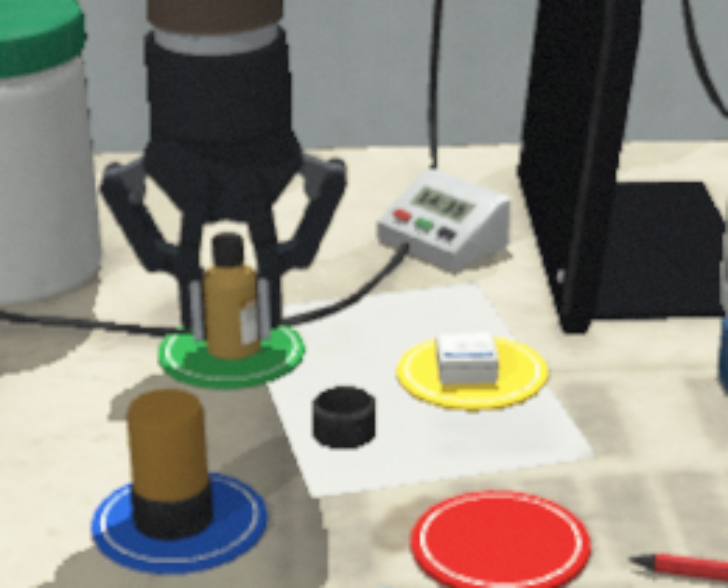

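```bash
python3 -m inch '[[0,0,0.0012,0,1],[0,0,0.0012,0,0.63],[0,0,0.0012,0,0.58],[0,0,0.0012,0,0.5],[0,0,0.0012,0,0.4],[0,0,0.0012,0,0.3],[0,0,0.0012,0,0.3],[0,0,-0.02,0,0.3],[0,0,-0.06,0,0.3],[0,0,-0.10,0,0.3]]';python3 -m inch '[[-0.02,0,-0.06,0,0.0],[-0.06,0,-0.10,0,0],[-0.12,-0.01,-0.10,0,0],[-0.12,-0.018,-0.10,0,0],[-0.12,-0.018,-0.10,0,0],[-0.12,-0.018,-0.10,0,0]]';python3 -c "
from look import *
import col; col.RAD=75
look('u')
im=bot.camera('side')[:,:,::-1];cv2.imwrite('pics/us.png',cv2.resize(im[120:330,180:440],None,fx=2.8,fy=2.8))
"
```

```text
clock: 16.55
eef_pos: [0.4849, 0.091, 0.1136]
tool_rot: [0.707, 0.707, -0.0, -0.0]
ft_force: [0.5, -0.1, -0.8]
grip_width: 0.06
clock: 17.3
eef_pos: [0.4673, -0.0279, 0.2124]
tool_rot: [0.707, 0.708, -0.0, -0.0]
ft_force: [0.4, 0.8, 1.5]
grip_width: 0.0854
[ 0.4673 -0.0279  0.2124] 17.3
green [0.4847 0.0914 0.0412] 5860 0.0004
blue [ 0.4673 -0.0781  0.0413] 3595 0.0003
yellow [0.6184 0.0607 0.0416] 6184 0.0005
red [ 0.6176 -0.1038  0.0415] 5087 0.0004
coverbox_center 0.63 [506.5  96. ] [0.6146 0.0576 0.012 ]
oil_center 0.59 [347.7  47.3] [0.489  0.0883 0.038 ]
cap_center 0.87 [411.8 172.7] [ 0.5454 -0.002   0.01  ]
```

View pics/u.png

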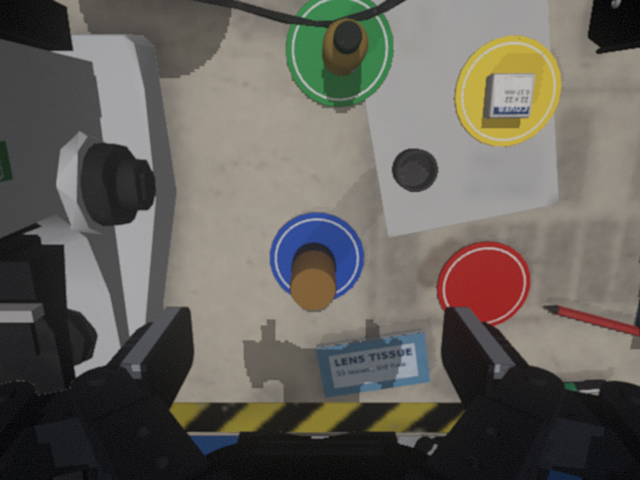

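View pics/us.png

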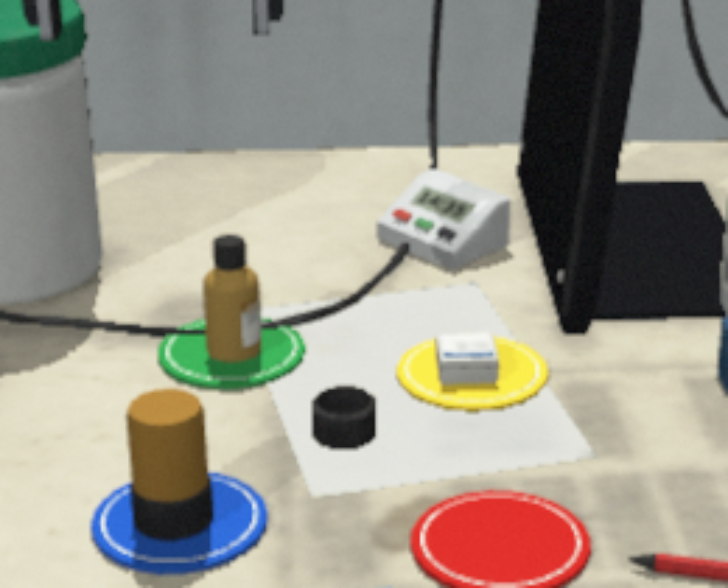

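```bash
python3 -c "
from look import *
C=cam('wrist')
im=cv2.imread('pics/u.png')[:,:,::-1].copy()
print(onplane(C,(313.5,289),.067),onplane(C,(313,243),.004))
h=cv2.cvtColor(im,cv2.COLOR_RGB2HSV); print(h[292,313],h[265,313])
m=cv2.inRange(h,(8,100,140),(22,255,255)); m[:250]=0;m[320:]=0;m[:,:280]=0;m[:,350:]=0
p=np.argwhere(m)[:,::-1].astype(np.float32); e=cv2.fitEllipse(cv2.convexHull(p)); print(e,len(p),onplane(C,e[0],.067))
"
```

```text
[ 0.46544168 -0.08127656  0.067     ] [ 0.46448804 -0.0644745   0.004     ]
[ 17 139 127] [ 17 119  88]Traceback (most recent call last):
  File "<string>", line 8, in <module>
    p=np.argwhere(m)[:,::-1].astype(np.float32); e=cv2.fitEllipse(cv2.convexHull(p)); print(e,len(p),onplane(C,e[0],.067))
                                                   ~~~~~~~~~~~~~~^^^^^^^^^^^^^^^^^^^
cv2.error: OpenCV(4.12.0) /io/opencv/modules/imgproc/src/shapedescr.cpp:356: error: (-215:Assertion failed) n >= 0 && (depth == CV_32F || depth == CV_32S) in function 'fitEllipseNoDirect'
```

```bash
python3 -m inch '[[-0.03,-0.002,0.02,0,0],[-0.0535,-0.002,0.06,0,0],[-0.0535,-0.002,0.10,0,0],[-0.0535,-0.002,0.14,0,0],[-0.0535,-0.002,0.17,0,0],[-0.0535,-0.002,0.1815,0,0],[-0.0535,-0.002,0.1815,0,0.2],[-0.0535,-0.002,0.1815,0,0.3]]';python3 -c "
from look import *
o=bot.get_obs();print(o['eef_pos'],o['grip_width'],o['ft_force'])
cv2.imwrite('pics/v.png',bot.camera('wrist')[:,:,::-1])
"
```

```text
clock: 18.6
eef_pos: [0.4665, -0.0825, 0.0325]
tool_rot: [0.707, 0.707, 0.001, 0.001]
ft_force: [-0.4, -0.1, 0.4]
grip_width: 0.0599
[ 0.46653012 -0.08254854  0.03250576] 0.05991181740635122 [-0.43450354 -0.12862611  0.38476792]
```

View pics/v.png

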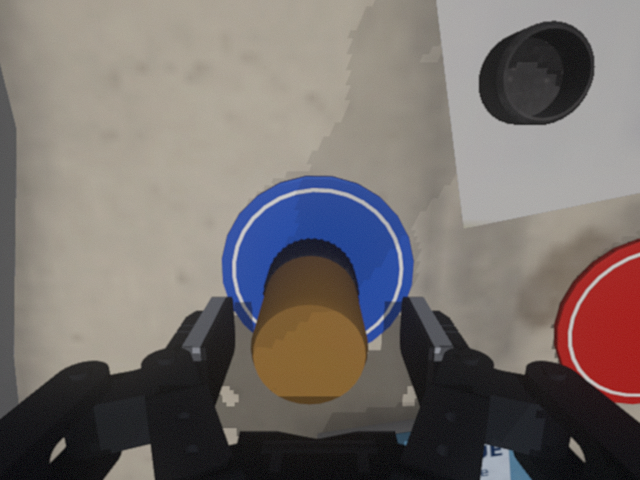

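```bash
python3 -c "
from look import *
C=cam('wrist')
print(onplane(C,(310,353),.067),onplane(C,(312,240),.004)-[0,.019,0])
"; python3 -m inch '[[0,-0.001,0.002,0,0.4],[0,-0.001,0.002,0,0.5],[0,-0.001,0.002,0,1],[0,-0.001,0.002,0,1],[0,-0.001,0.002,0,1],[0,-0.001,0.002,0,1]]';python3 -m inch '[[0,0,-0.02,0,1],[0,0,-0.06,0,1],[0,0,-0.09,0,1],[0,0,-0.09,0,1],[0,0,-0.09,0,1]]';python3 -c "
from look import *
o=bot.get_obs();print(o['eef_pos'],o['grip_width'],o['ft_force'])
cv2.imwrite('pics/w.png',bot.camera('wrist')[:,:,::-1])
im=bot.camera('side')[:,:,::-1];cv2.imwrite('pics/ws.png',cv2.resize(im[120:330,160:420],None,fx=2.8,fy=2.8))
C=cam('wrist',o);w=bot.spot_point('wrist','case_center')
if w: uv=np.array(w[0]['point'])*[640,480];print(w[0]['score'],onplane(C,uv,o['eef_pos'][2]+.005))
"
```

```text
[ 0.46513538 -0.07999753  0.067     ] [ 0.46522534 -0.08285694  0.004     ]
clock: 19.4
eef_pos: [0.4647, -0.0825, 0.0298]
tool_rot: [0.707, 0.707, 0.0, 0.0]
ft_force: [-0.5, -0.0, 5.2]
grip_width: 0.0341
clock: 20.02
eef_pos: [0.4635, -0.0823, 0.1184]
tool_rot: [0.707, 0.707, -0.0, -0.001]
ft_force: [-0.9, 0.0, -0.3]
grip_width: 0.0342
[ 0.46352166 -0.08229219  0.11835766] 0.034183198161619265 [-0.92878694  0.02908042 -0.32768563]
```

View pics/w.png

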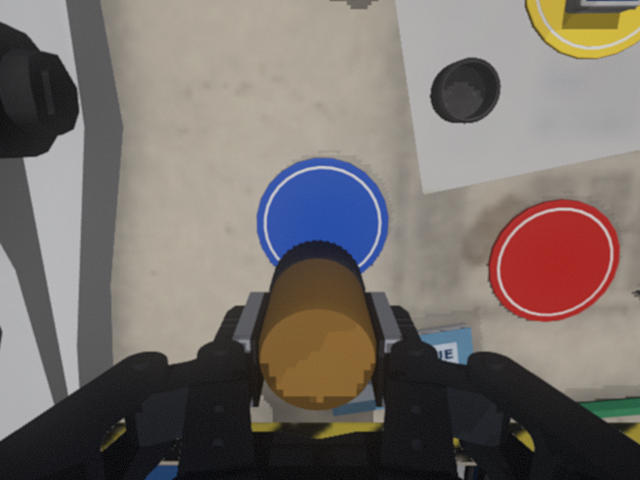

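View pics/ws.png

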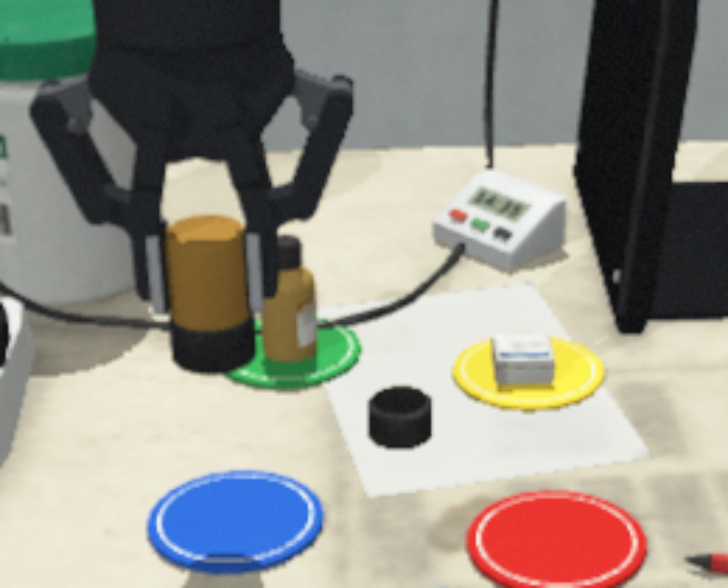

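```bash
python3 -m inch '[[-0.007,0.04,0,0,1],[-0.014,0.085,0,0,1],[-0.02,0.125,0,0,1],[-0.022,0.154,0,0,1],[-0.022,0.154,0.03,0,1],[-0.022,0.154,0.06,0,1],[-0.022,0.154,0.07,0,1],[-0.022,0.154,0.07,0,1]]';python3 -c "
from look import *
o=bot.get_obs();print(o['eef_pos'],o['grip_width'],o['ft_force'])
cv2.imwrite('pics/x.png',bot.camera('wrist')[:,:,::-1])
"
```

```text
clock: 21.18
eef_pos: [0.6173, -0.1043, 0.0481]
tool_rot: [0.707, 0.707, -0.001, -0.001]
ft_force: [0.2, -0.1, -0.8]
grip_width: 0.0345
[ 0.61734563 -0.10429669  0.04807039] 0.0344899510532406 [ 0.19799221 -0.11863985 -0.80295815]
```

View pics/x.png

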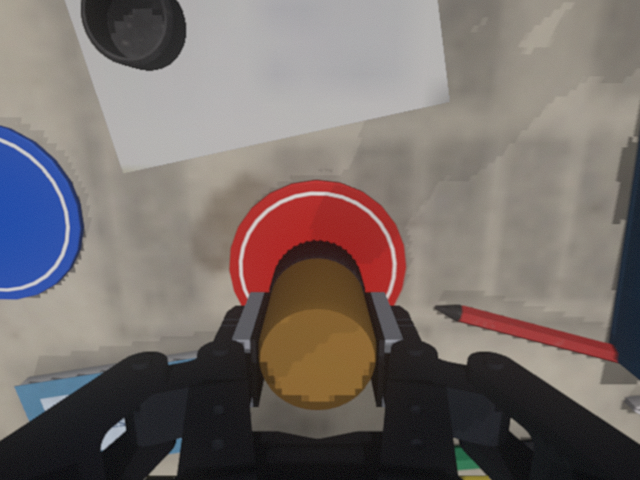

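```bash
python3 -m inch '[[0,0,0.01,0,1],[0,0,0.0172,0,1],[0,0,0.0172,0,1],[0,0,0.0172,0,1]]'; python3 -m inch '[[0,0,0.0005,0,0.57],[0,0,0.0005,0,0.5],[0,0,0.0005,0,0.4],[0,0,0.0005,0,0.25],[0,0,0.0005,0,0.25],[0,0,-0.02,0,0.25],[0,0,-0.06,0,0.25],[0,0,-0.11,0,0.1],[0.05,0,-0.15,0,0],[0.05,0,-0.15,0,0]]';python3 -m inch '[[0.05,0,-0.03,0,0],[0.11,0,-0.05,0,0],[0.11,0,-0.05,0,0],[0.11,0,-0.05,0,0]]';python3 -c "
from look import *
import col; col.RAD=75
look('y')
im=bot.camera('side')[:,:,::-1];cv2.imwrite('pics/ys.png',cv2.resize(im[120:330,180:440],None,fx=2.8,fy=2.8))
C=cam('wrist');
m=bot.masks_of('wrist','coverbox_center')[0]['pixels'].astype(np.uint8)
h=cv2.convexHull(np.argwhere(m)[:,::-1].astype(np.float32))[:,0]
W=np.array([onplane(C,p,.02)[:2] for p in h],np.float32)
print(cv2.minAreaRect((W*1000).astype(np.float32)))
"
```

```text
clock: 21.72
eef_pos: [0.6184, -0.1045, 0.0323]
tool_rot: [0.707, 0.707, 0.0, 0.0]
ft_force: [-0.3, 0.2, -0.3]
grip_width: 0.0342
clock: 22.98
eef_pos: [0.6208, -0.052, 0.1868]
tool_rot: [0.706, 0.708, 0.003, 0.003]
ft_force: [0.3, 0.6, 0.3]
grip_width: 0.0853
clock: 23.48
eef_pos: [0.6178, 0.0552, 0.2309]
tool_rot: [0.707, 0.707, -0.001, -0.0]
ft_force: [0.3, -0.7, -0.5]
grip_width: 0.0858
[0.6178 0.0552 0.2309] 23.475
green [0.4849 0.0915 0.0412] 3964 0.0003
blue [ 0.4676 -0.0778  0.0412] 1574 0.0009
yellow [0.6186 0.0608 0.0413] 4624 0.0004
red [ 0.6174 -0.1033  0.0412] 2132 0.0009
coverbox_center 0.62 [312.6 197.7] [0.6142 0.057  0.012 ]
oil_center 0.56 [148.9 160.8] [0.4851 0.0913 0.038 ]
case_center 0.79 [316.1 376.9] [ 0.6173 -0.1068  0.0355]
cap_center 0.69 [237.8 260. ] [ 0.5455 -0.0012  0.01  ]
((616.1119995117188, 57.95062255859375), (32.10438537597656, 33.118350982666016), 0.48234298825263977)
```

View pics/y.png

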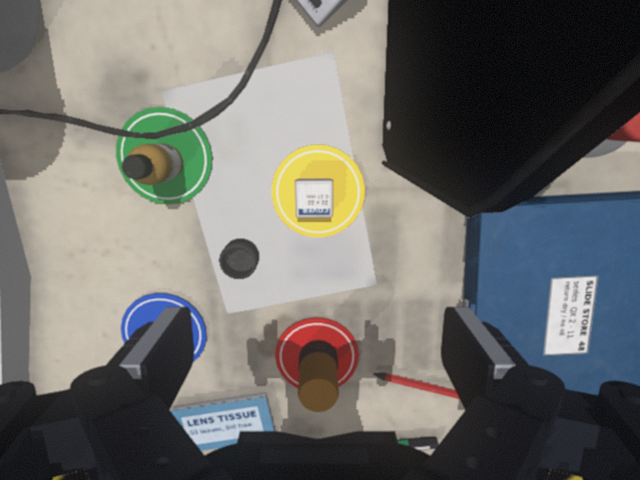

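View pics/ys.png

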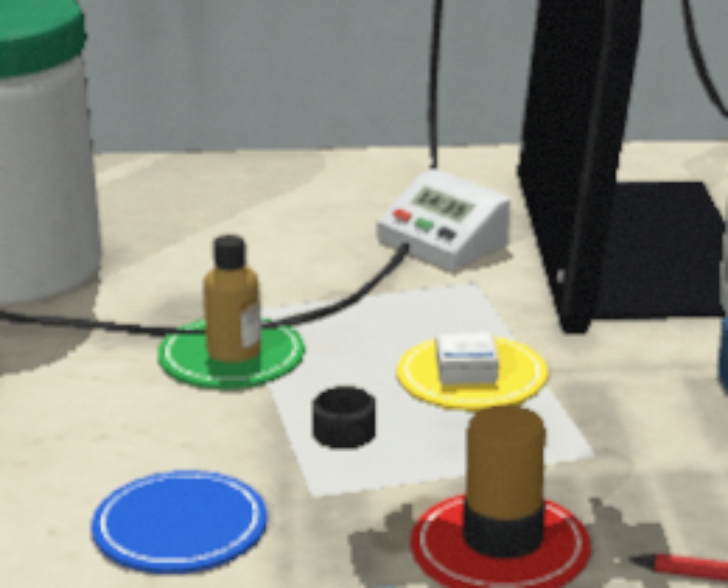

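```bash
python3 -m inch '[[0.002,-0.0025,0.04,0,0.35],[0.002,-0.0025,0.09,0,0.35],[0.002,-0.0025,0.14,0,0.35],[0.002,-0.0025,0.18,0,0.35],[0.002,-0.0025,0.18,0,0.35],[0.002,-0.0025,0.18,0,0.35]]';python3 -c "
from look import *
o=bot.get_obs();print(o['eef_pos'],o['grip_width'],o['ft_force'])
cv2.imwrite('pics/z.png',bot.camera('wrist')[:,:,::-1])
"
```

```text
clock: 24.58
eef_pos: [0.617, 0.0574, 0.0537]
tool_rot: [0.707, 0.707, 0.001, 0.001]
ft_force: [0.3, -0.6, 0.4]
grip_width: 0.0557
[0.61701665 0.05739453 0.0537152 ] 0.055726939986969794 [ 0.26249458 -0.61469127  0.35011905]
```

View pics/z.png

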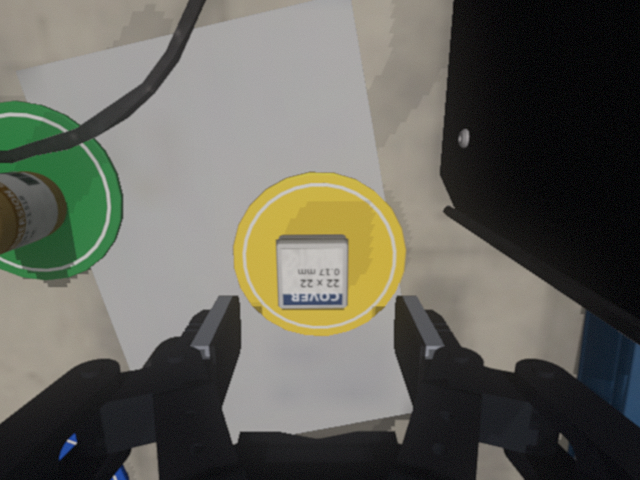

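```bash
python3 -m inch '[[0,-0.0015,0.025,0,0.35],[0,-0.0015,0.04,0,0.35],[0,-0.0015,0.047,0,0.35],[0,-0.0015,0.047,0,0.35],[0,-0.0015,0.047,0,0.5],[0,-0.0015,0.047,0,1],[0,-0.0015,0.047,0,1],[0,-0.0015,0.047,0,1],[0,-0.0015,0.047,0,1]]';python3 -m inch '[[0,0,-0.03,0,1],[0,0,-0.08,0,1],[0,0,-0.11,0,1],[0,0,-0.11,0,1],[0,0,-0.11,0,1]]';python3 -c "
from look import *
o=bot.get_obs();print(o['eef_pos'],o['grip_width'],o['ft_force'])
cv2.imwrite('pics/aa.png',bot.camera('wrist')[:,:,::-1])
"
```

```text
clock: 25.75
eef_pos: [0.6152, 0.0577, 0.0062]
tool_rot: [0.707, 0.707, 0.001, 0.001]
ft_force: [0.3, -0.6, 6.0]
grip_width: 0.0306
clock: 26.38
eef_pos: [0.6133, 0.0575, 0.1137]
tool_rot: [0.707, 0.707, -0.001, -0.001]
ft_force: [-0.3, -0.8, -0.9]
grip_width: 0.0302
[0.61329691 0.05747588 0.11370651] 0.030201338542086925 [-0.3361367  -0.78764022 -0.89211173]
```

View pics/aa.png

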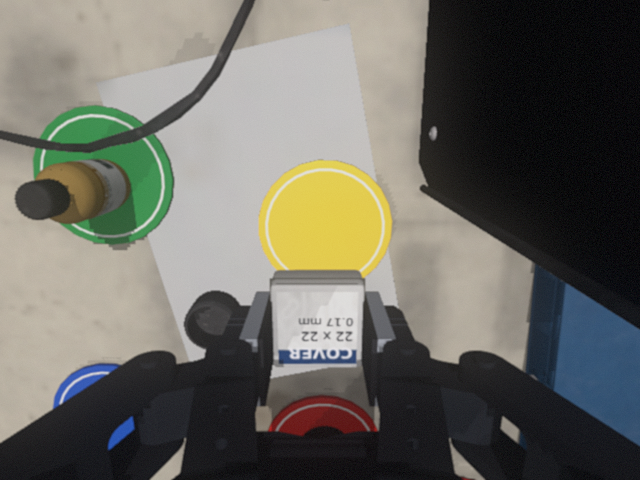

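```bash
python3 -m inch '[[-0.035,-0.037,0,0,1],[-0.07,-0.075,0,0,1],[-0.105,-0.112,0,0,1],[-0.1365,-0.145,0,0,1],[-0.1365,-0.145,0.03,0,1],[-0.1365,-0.145,0.07,0,1],[-0.1365,-0.145,0.095,0,1],[-0.1365,-0.145,0.095,0,1]]';python3 -c "
from look import *
o=bot.get_obs();print(o['eef_pos'],o['grip_width'],o['ft_force'])
cv2.imwrite('pics/bb.png',bot.camera('wrist')[:,:,::-1])
"
```

```text
clock: 27.42
eef_pos: [0.4657, -0.0784, 0.017]
tool_rot: [0.707, 0.707, -0.002, -0.003]
ft_force: [0.3, -0.2, 0.4]
grip_width: 0.0304
[ 0.46567494 -0.07840324  0.01698286] 0.03043906814581768 [ 0.28528841 -0.22443568  0.42049013]
```

View pics/bb.png

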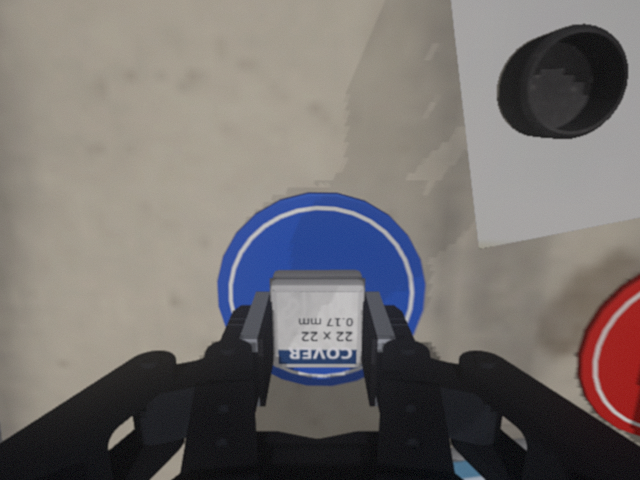

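```bash
python3 -m inch '[[0,0,0.006,0,1],[0,0,0.01,0,1],[0,0,0.01,0,1],[0,0,0.01,0,1]]';python3 -m inch '[[0,0,0,0,0.6],[0,0,0,0,0.5],[0,0,0,0,0.35],[0,0,0,0,0.35],[0,0,-0.02,0,0.35],[0,0,-0.07,0,0.35],[0,0,-0.13,0,0.2],[0.03,0.05,-0.18,0,0],[0.05,0.06,-0.24,0,0],[0.05,0.06,-0.28,0,0]]';python3 -m inch '[[0.03,0,-0.05,0,0],[0.03,0,-0.05,0,0],[0.03,0,-0.05,0,0]]';python3 -c "
from look import *
look('cc')
for c in ('side','top'): cv2.imwrite(f'pics/cc_{c}.png',bot.camera(c)[:,:,::-1])
o=bot.get_obs();print(o['clock'],o['ft_force'])
for c in ('side','top'):
  C=cam(c)
  for n in ('oil_center','case_center','coverbox_center','cap_center'):
    w=bot.spot_point(c,n)
    if w: print(c,n,round(w[0]['score'],2),onplane(C,np.array(w[0]['point'])*[640,480],Z[n]).round(4))
"
```

```text
clock: 27.98
eef_pos: [0.4696, -0.079, 0.0105]
tool_rot: [0.707, 0.707, 0.0, 0.0]
ft_force: [-0.3, -0.4, -0.6]
grip_width: 0.0304
clock: 29.22
eef_pos: [0.53, -0.0277, 0.2918]
tool_rot: [0.706, 0.708, 0.0, 0.0]
ft_force: [1.3, -1.1, -0.8]
grip_width: 0.0856
clock: 29.6
eef_pos: [0.5291, 0.0011, 0.3395]
tool_rot: [0.707, 0.707, -0.0, -0.0]
ft_force: [-0.5, 0.7, -0.3]
grip_width: 0.0858
[0.5291 0.0011 0.3395] 29.6
green [0.4845 0.0914 0.0411] 2964 0.0004
blue [ 0.4672 -0.0782  0.0411] 2213 0.0004
yellow [0.6184 0.0607 0.0413] 4133 0.0004
red [ 0.6171 -0.1037  0.0413] 1648 0.0003
coverbox_center 0.56 [266.6 248. ] [ 0.4704 -0.0768  0.012 ]
oil_center 0.68 [276.3  96.4] [0.4886 0.0908 0.038 ]
case_center 0.67 [398.9 279.3] [ 0.6229 -0.1067  0.0355]
cap_center 0.6 [332.8 183. ] [ 5.473e-01 -5.000e-04  1.000e-02]
29.95 [ 0.38432168  0.23274373 -0.15725211]
side oil_center 0.67 [0.4849 0.0877 0.038 ]
side case_center 0.76 [ 0.6199 -0.1029  0.0355]
side coverbox_center 0.58 [ 0.468  -0.0786  0.012 ]
side cap_center 0.63 [ 5.432e-01 -5.000e-04  1.000e-02]
```

View pics/cc.png

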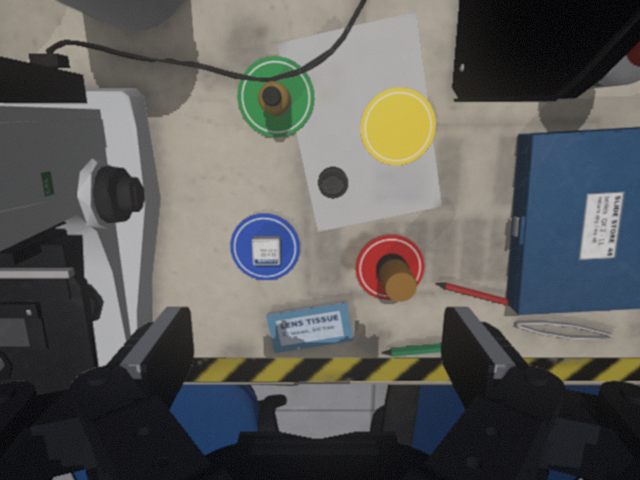

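View pics/cc_side.png

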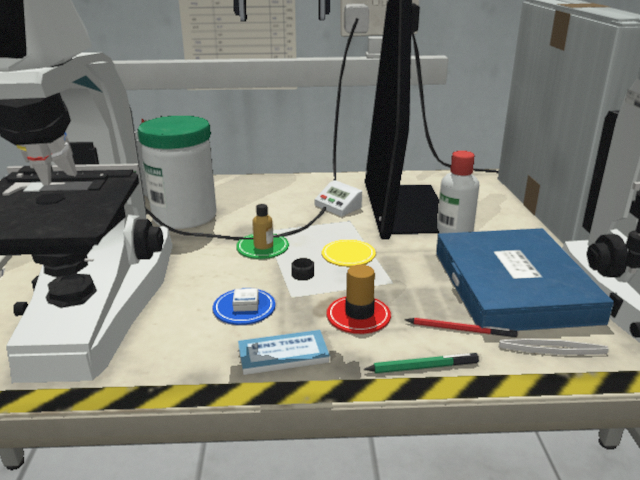

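All three supplies measure within about 6 mm of their coaster centres and stand upright. The dust cap has not moved measurably, and the gripper is clear of everything.

```bash
python3 -c "
from workcell import bot
o=bot.get_obs(); print(o['clock'],o['joint_vel'].round(3),o['ft_force'].round(2))
print(bot.job_done())"
```

```text
30.35 [ 0.002 -0.003 -0.001 -0.     0.    -0.   ] [-1.11  0.12  0.54]
the job is handed in; nothing more can be done
None
```

I moved all three supplies to their own coasters and handed the job in at about 30 s of the 120 s allowed. I parked the box on yellow, then moved the bottle from red to green, the case from blue to red and the box from yellow to blue.

The last wrist and side pictures show each item upright and released, with the gripper clear of everything. The side view put each within about 4 mm of its coaster's centre.

- **Oil bottle on green:** the wrist and side views agree to about 5 mm, and neither puts it more than 5 mm off centre.
- **Objective case on red:** the wrist view put it about 6 mm off and the side view about 3 mm. Both are inside the 15 mm limit.
- **Cover-slip box on blue:** 1–4 mm off centre. I released it about 4 mm higher than its pick-up height, and it lies flat.
- **Dust cap:** within about 3 mm of its starting position, which is about as finely as I could measure it.

- **Failed check:** the network found none of the three supplies or the dust cap in the last top-camera picture, so the final check rests on the wrist and side cameras alone.
- **Forces:** contact forces in the readings I took stayed at 6 N or below.

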